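# Set out the fume-hood tray for a stirred addition

## Task

Set out the tray for the next run: stand the blue-stoppered conical flask on the middle of the stirrer's round plate and then slip the green weight ring down over its neck until it rests on the flask's shoulder. Stand the amber bottle directly left of the stirrer, level with the middle of its plate and about 25 mm clear of its side; put the purple-capped vial on the middle of the balance's pan; and stand the empty beaker directly in front of the balance, on its centre line and about 25 mm clear of its front edge (front is the side with the controls, towards the robot; left is your left when you look at the instrument from its front). Leave the green-capped clear bottle and the white-capped vial where they are, knock nothing over, and let go of everything.

Things in the scene. Friction and masses are not known exactly. Their poses are not given: they have to be found in the camera images.
- stirrer: Magnetic stirrer, fixed: dark grey box 120 x 120 mm, 38 mm high, round white plate (90 mm diameter) in the middle of its top, plate surface 45 mm above the tray floor. Knob on its front. Origin: on the tray floor below the plate centre. Its x points to its back (front face x = -60 mm), y to its left (left side y = +60 mm). Turned up to 8 degrees; may stand left or right of the balance.
- balance: Compact balance, fixed: light grey box 150 mm deep, 120 wide, 38 high, round steel pan (90 mm diameter), pan surface 50 mm above the tray floor; display and buttons at its front. Origin: on the tray floor below the pan centre, not the box middle. Its x points to its back, y to its left: front edge x = -85 mm, back +65, sides y = +-60. Turned up to 8 degrees.
- flask: Closed conical glass flask with dark blue stopper, 105 mm tall: foot 66 mm diameter, cone from 66 mm at 6 mm height to the 26 mm neck at 72 mm, neck to 85 mm, stopper 28 mm diameter from 85 to 105 mm, fixed in the neck: lift it by neck or stopper. 0.13 kg. Origin: centre of its underside, z up. 
- ring: Dark green vinyl-coated weight ring, a closed ring lying flat: outer diameter 60 mm, hole 38 mm, 16 mm thick, 0.12 kg. Seated on the flask its underside is about 50 mm above the flask's foot. Origin: centre of its underside, z up. 
- bottle: Amber (brown) closed reagent bottle with black cap and white paper label: body 42 mm diameter up to 58 mm height, cap 28 mm diameter from 70 to 88 mm. 0.14 kg. Origin: centre of its underside, z up. 
- vial: Sample vial with purple cap and yellow label: 28 mm diameter, 58 mm tall, 0.035 kg. Origin: centre of its underside, z up. 
- beaker: Small empty clear beaker, open at the top, with a blue-grey rim: 50 mm outer diameter, 65 mm tall, wall 3 mm, 0.06 kg. Origin: centre of its underside, z up. 
- spare_bottle: Bystander to leave alone: clear bottle with green cap, white label, same shape and size as the amber one. Origin: centre of its underside, z up. 
- spare_vial: Bystander to leave alone: vial with white cap and blue label, same shape and size as the purple-capped one. Like all loose things and both instruments it stands on the floor of a white tray (floor surface at z = 4 mm; inside about 390 x 900 mm, rim 30 mm high). Origin: centre of its underside, z up. 

How it is judged (in metres and radians):
On the way, in this order (a step that is already met when the one before it is completed fails the run):
1. the flask stands on the stirrer's plate, let go, without the ring on it (horizontal distance between flask and stirrer below 0.013 m and z of flask in the frame of stirrer between 0.04 and 0.051 m and angle between flask's own z axis and vertical below 0.1 rad and contact force between the fingers and flask below 0.05 N and linear speed of flask below 0.02 m/s and horizontal distance between ring and flask above 0.04 m), for 0.2 s.
2. the ring is seated over the flask's neck, with the flask still on the plate (horizontal distance between flask and stirrer below 0.013 m and z of flask in the frame of stirrer between 0.04 and 0.051 m and angle between flask's own z axis and vertical below 0.1 rad and horizontal distance between ring and flask below 0.01 m and z of ring in the frame of flask between 0.042 and 0.062 m and angle between ring's own z axis and vertical below 0.3 rad), for 0.2 s.
At the end, for the whole second after the job is handed in: All released, upright, at rest: flask within 13 mm of plate centre; ring round it, underside 42-62 mm above its foot; vial within 15 mm of pan centre; bottle left of stirrer, beaker in front of balance, each on the tray, gap 10-40 mm, within 15 mm of the centre line; ring within 10 mm of flask axis (all of step 2 and y of bottle in the frame of stirrer between 0.091 and 0.121 m and x of bottle in the frame of stirrer between -0.015 and 0.015 m and height (world z) of bottle between 0 and 0.009 m and angle between each of bottle, vial, beaker's own z axis and vertical below 0.1 rad and horizontal distance between vial and balance below 0.015 m and z of vial in the frame of balance between 0.045 and 0.056 m and x of beaker in the frame of balance between -0.15 and -0.12 m and y of beaker in the frame of balance between -0.015 and 0.015 m and height (world z) of beaker between 0 and 0.009 m and linear speed of each of flask, ring, bottle, vial, beaker below 0.02 m/s); the robot touches nothing.
It fails at once if the green-capped bottle or the white-capped vial is moved by more than 25 mm or tipped (distance of any of spare_bottle, spare_vial from where it was at the start of the episode above 0.025 m or angle between any of spare_bottle, spare_vial's own z axis and vertical above 0.6 rad).
It fails at once if a flask, bottle, vial or beaker is knocked over (angle between any of flask, bottle, vial, beaker's own z axis and vertical above 0.8 rad).
It also fails if it takes over 144 s, if anything falls off the work surface, if the arm or the gripper's body presses on something with over 40 N, if the wrist force passes 120 N, or if a joint passes its speed limit or range.

## Robot

A 6-joint arm with a two-finger parallel gripper is mounted at the origin on the work surface. World frame = base frame: x ahead of the robot, y to its left, z up, the work surface at z = 0. Lengths are in mm, angles in rad, forces in N, time in s.
With the tool pointing down it reaches from about 350 to 975 mm from the base axis. Payload 7.1 kg.
Tool frame: the origin (TCP) lies on the front face of the gripper's body, between the roots of the fingers; the fingertips stand 80 mm ahead of it and the grasp point (between the pads) lies 61 mm ahead of it (ctrl.tcp_to_grasp is the distance from the TCP to the grasp point, in mm); z points along the fingers, y is the direction in which the jaws open and shut (so a half turn about z gives the same grasp; the last joint's range is limited). The gripper opens to 88 mm and grips with 3 to 60 N. Pads are 20 mm wide; open, the fingers measure 115 mm over their backs; the gripper's body (75 mm by 178 mm) begins 61 mm behind the grasp point.
Start: joints at [1.188, 0.423, 1.63, -0, 1.089, -0.019], TCP at [222.361, 584.09, 302.675] pointing down, gripper open.
Joint ranges: [-3, 3], [-0.9, 2.11], [0.09, 2.58], [-1.31, 4.45], [0.11, 2.69], [-2.54, 2.54]. Speed limits (rad/s): [2.39, 2.39, 3.01, 3.14, 3.14, 3.14].

## Interface

Orientations are given as a rotation vector (axis times angle).
In Python, from workcell import telemetry, get_image, ctrl gives the robot as it stands.
- The arm moves only by the tool send_rows, never from a script. Its argument "rows" is a list of rows, each a list of 5 numbers: the shift along the tool's x, y, z in m, then the turn about the tool's z in rad, then the opening, from -1 (shut) to 1 (fully open). A call has 1 to 5 rows; each row shifts and turns the commanded pose from where the row before left it, along the tool's axes as they then stand; what a row does not reach is not made up. A row lasts 1/10 s, in which the tool goes at most 50 mm and 8.59 degrees, less where a joint would pass 70% of its speed; a pose out of reach is approached as far as the arm can. A call with a gripper value outside its range is refused whole. The fingers move at their own pace and stop on an object; the grip force is fixed at half the most. Time passes only in rows, so rows that do not move let the fingers close. It gives the time, the measured TCP pose, the force and the opening at its end, in the units of the state.
- telemetry.get_obs(): the state, without advancing time (a new reading comes with each control period).
- get_image(name): name is "scene" or "top" or "wrist"; returns a dict with "color" (384x512x3 uint8, blue, green, red), "z_map" (384x512 float32, mm along the optical axis (not along the pixel's ray), 0 where there is no reading), "camera_matrix" (3x3 intrinsics, pixels), "rvec" (rotation vector, rad) and "tvec" (3), from world to camera coordinates, as OpenCV has them. Camera axes: x right, y down, z forward; pixel columns grow to the right and rows downward; lengths in mm; the calibration is good to about 2 mm. A picture is of the moment at which its call begins.
- ctrl.close_job(): hands the job in, once; it reports no verdict.
The state is a dict: "t": time; "qpos": joint angles; "qvel": joint speeds; "joint_torque": joint torques, N m; "ee_pos": TCP position; "orientation": TCP orientation; "ft_force": force on the tool from outside, world axes, zero at the start; "moment": the same for the moment, N m; "width": finger opening in mm.
Only numpy, scipy, OpenCV 4.12 (cv2) and the standard library are available. Lean on these libraries where they do the work, as an engineer would, in place of code of your own. Each camera call takes 0.05 s, during which the arm holds its last target.

## Working session

There is one attempt and no reset: what is moved stays moved. The work goes in short steps, Python scripts to look and compute and a tool call to move; the robot and the scene stay as the last step left them, time stands still between calls to the robot, and variables do not carry over. Pictures are saved under pics/ and viewed, and the job is handed in when it is done.

Besides the shell and the picture viewer there is one more tool, called by a JSON object that holds its "op" and its "data". send_rows: Moves the arm, as the interface text tells. Its arguments: {"type":"object","properties":{"rows":{"type":"array"}},"required":["rows"]}

```bash
ls; mkdir -p pics; python3 - <<'E'
from workcell import telemetry,get_image,ctrl
import cv2
o=telemetry.get_obs();print(o)
for n in("scene","top","wrist"):
    d=get_image(n);cv2.imwrite(f"pics/{n}0.png",d["color"]);print(n,d["camera_matrix"].tolist(),d["rvec"],d["tvec"])
print(ctrl.tcp_to_grasp)
E
```

```text
pics
{'t': 0.0, 'qpos': array([ 1.18800648e+00,  4.23822946e-01,  1.63067273e+00,  1.84880148e-05,
        1.08860685e+00, -1.89607758e-02]), 'qvel': array([ 0.00011617, -0.00146946, -0.00017295, -0.00040938,  0.00135737,
       -0.00051951]), 'joint_torque': array([ 9.28307441e-05, -5.44616747e+01, -2.73678178e+01,  6.45308825e-02,
        2.25404813e-02, -1.10805875e-04]), 'ee_pos': array([222.19886793, 583.70951235, 301.91956686]), 'orientation': array([-5.68310178e-01, -3.08943829e+00,  2.31865319e-03]), 'ft_force': array([-0.12229129, -0.48712215, -0.16415892]), 'moment': array([0.03962387, 0.00288208, 0.05600964]), 'width': 87.82647794478159}
scene [[367.9914358352142, 0.0, 255.2897274790779], [0.0, 367.9914358352142, 192.37485227621613], [0.0, 0.0, 1.0]] [ 1.75766282  1.50003598 -0.74352771] [ -97.30020309 -285.50174384 1383.5434975 ]
top [[361.5572430630411, 0.0, 258.1525834840561], [0.0, 361.5572430630411, 189.99834174228334], [0.0, 0.0, 1.0]] [ 2.12602099 -2.14633607  0.21616902] [  1.63889376 518.50527069 795.94921548]
wrist [[315.6386179880173, 0.0, 258.8325846412563], [0.0, 315.6386179880173, 194.29526999571812], [0.0, 0.0, 1.0]] [-2.4074014  -1.66020232 -0.2083008 ] [-624.15925158  -32.2792652   390.51065197]
61.3
```

View pics/scene0.png

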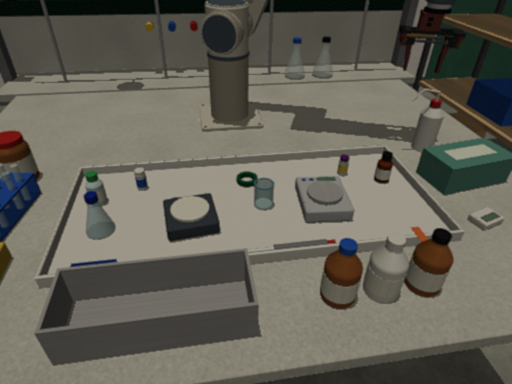

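View pics/top0.png

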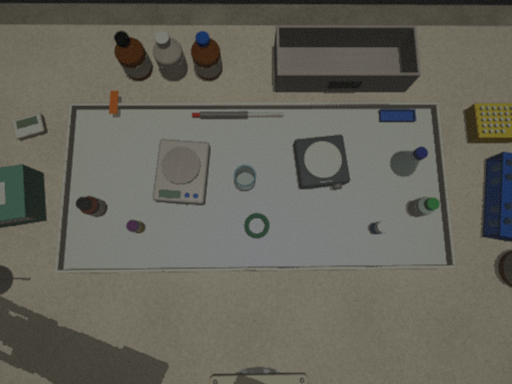

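View pics/wrist0.png

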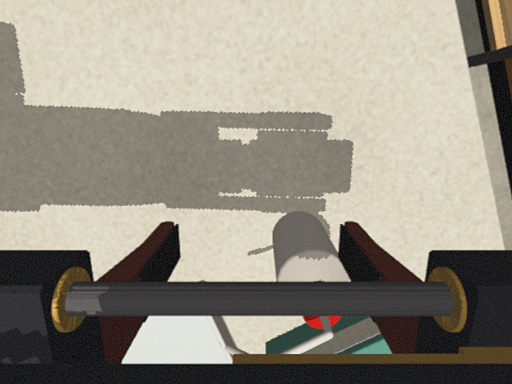

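The top view (+y left, robot at bottom) shows balance (183,170), stirrer (322,160), flask stopper (421,153), ring (257,225), beaker (245,178), amber bottle (90,205), purple vial (135,226), and spares at (428,205) and (378,228). Next I'll measure these.

```bash
cat > h.py <<'E'
import numpy as np,cv2
from workcell import telemetry,get_image,ctrl
def cam(d):
    R=cv2.Rodrigues(np.array(d["rvec"],float))[0];t=np.array(d["tvec"],float).ravel();return np.array(d["camera_matrix"]),R,t
def ray(d,uv,z):
    K,R,t=cam(d);uv=np.atleast_2d(np.array(uv,float))
    r=np.c_[uv,np.ones(len(uv))]@np.linalg.inv(K).T@R   # world dir
    c=-R.T@t
    return c+r*((z-c[2])/r[:,2])[:,None]
def cloud(d):
    K,R,t=cam(d);Z=d["z_map"].astype(float)
    v,u=np.mgrid[:Z.shape[0],:Z.shape[1]]
    p=np.stack([(u-K[0,2])/K[0,0]*Z,(v-K[1,2])/K[1,1]*Z,Z],-1)
    P=(p-t)@R
    P[Z<=0]=np.nan
    return P
def proj(d,P):
    K,R,t=cam(d);p=(R@np.array(P,float).T).T+t if np.ndim(P)>1 else (R@np.array(P,float)+t)[None]
    q=p@K.T;return q[:,:2]/q[:,2:]
def circ(P):
    A=np.c_[2*P[:,:2],np.ones(len(P))];s=np.linalg.lstsq(A,(P[:,:2]**2).sum(1),rcond=None)[0]
    return s[:2],np.sqrt(s[2]+s[0]**2+s[1]**2)
E
python3 - <<'E'
from h import *
d=get_image("top");np.savez("top0.npz",**d)
P=cloud(d)
hsv=cv2.cvtColor(d["color"],cv2.COLOR_BGR2HSV)
boxes=dict(flask=(405,135,440,180),sbot=(408,190,445,220),svial=(365,218,392,238),ring=(240,208,275,242),beaker=(230,160,262,195),vial=(122,214,150,238),bottle=(72,190,110,220))
for k,(a,b,c,e) in boxes.items():
    p=P[b:e,a:c].reshape(-1,3);p=p[np.isfinite(p[:,2])]
    zm=np.percentile(p[:,2],[1,50,95,99,100]).round(1)
    top=p[p[:,2]>p[:,2].max()-6]
    print(k,zm,len(top),top.mean(0).round(1),(top.min(0)).round(1),top.max(0).round(1))
for n,(a,b,c,e) in dict(stir=(290,130,355,195),bal=(150,135,215,208)).items():
    p=P[b:e,a:c].reshape(-1,3);p=p[np.isfinite(p[:,2])]
    print(n,np.percentile(p[:,2],[1,30,50,70,90,99]).round(1))
big=cv2.resize(d["color"][95:275,55:455],None,fx=2,fy=2,interpolation=cv2.INTER_CUBIC);big=cv2.convertScaleAbs(big,alpha=1.5)
cv2.imwrite("pics/topbig.png",big)
E
```

```text
flask [  2.7   7.  109.8 112.1 114.8] 102 [ 590.5 -365.7  110.9] [ 578.1 -378.1  108.9] [ 604.  -353.9  114.8]
sbot [ 2.9 10.5 93.9 95.7 97.5] 117 [ 478.8 -388.5   93.9] [ 466.4 -401.9   91.5] [ 491.6 -375.    97.5]
svial [ 2.4  7.1 64.4 65.9 67.3] 97 [ 430.8 -283.7   63.6] [ 419.4 -296.2   61.6] [ 442.1 -270.9   67.3]
ring [ 2.7  6.6 22.9 24.3 26. ] 246 [4.401e+02 1.000e-01 2.210e+01] [410.9 -28.6  20.1] [467.9  28.2  26. ]
beaker [ 2.7  7.6 71.6 73.6 75.1] 98 [550.   27.9  72. ] [525.3   4.   69.2] [574.5  51.9  75.1]
vial [ 2.7  6.8 64.7 66.2 66.9] 104 [439.1 279.3  64.1] [427.1 266.5  61.1] [451.9 291.   66.9]
bottle [ 2.4  7.9 94.1 95.4 98.2] 117 [486.4 378.8  94.2] [473.2 364.3  92.3] [499.8 392.3  98.2]
stir [ 2.9  7.  42.2 45.2 51.2 53.4]
bal [ 3.4  9.  43.3 45.6 56.2 58.5]
```

View pics/topbig.png

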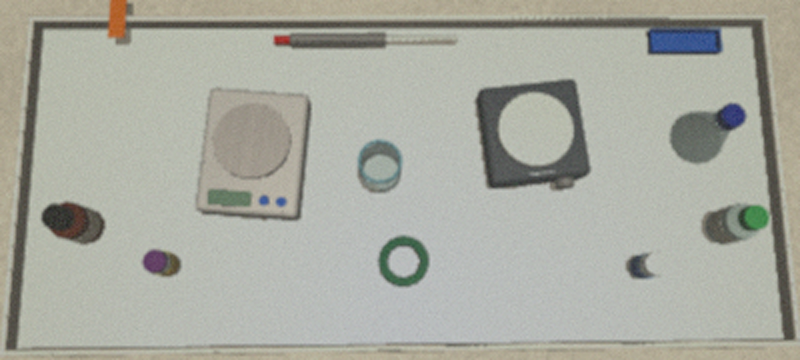

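```bash
python3 - <<'E'
from h import *
d=dict(np.load("top0.npz"))
P=cloud(d);g=d["color"].astype(int).sum(2)
def rect(mask,z):
    c=max(cv2.findContours(mask,cv2.RETR_EXTERNAL,cv2.CHAIN_APPROX_NONE)[0],key=cv2.contourArea)[:,0,:]
    w=ray(d,c,z)[:,:2].astype(np.float32)
    r=cv2.minAreaRect(w);return r,w
for n,(a,b,c,e),zt,zp in (("stir",(288,128,358,198),42,49),("bal",(148,132,218,212),42,54)):
    m=np.zeros(g.shape,np.uint8)
    sub=P[b:e,a:c,2]
    m[b:e,a:c]=(np.nan_to_num(cv2.medianBlur(np.nan_to_num(sub).astype(np.float32),3))>33)
    r,w=rect(m*255,42)
    print(n,r)
    col=d["color"][b:e,a:c].astype(int)
    mp=np.zeros(g.shape,np.uint8)
    md=cv2.medianBlur(np.nan_to_num(sub).astype(np.float32),3)
    if n=="stir": mp[b:e,a:c]=(g[b:e,a:c]>360)&(md>40)
    else: mp[b:e,a:c]=(md>(50.5))
    q=max(cv2.findContours(mp,cv2.RETR_EXTERNAL,cv2.CHAIN_APPROX_NONE)[0],key=cv2.contourArea)[:,0,:]
    ww=ray(d,q,zp);print(" plate",circ(ww),len(q))
    # lines of sides
    cx=np.array(r[0]);ang=np.deg2rad(r[2]);ang=(ang+np.pi/4)%(np.pi/2)-np.pi/4
    R=np.array([[np.cos(ang),np.sin(ang)],[-np.sin(ang),np.cos(ang)]])
    l=(w-cx)@R.T;h=l.max(0)
    print(" ang",np.rad2deg(ang),"ext",l.min(0),l.max(0))
    for ax,s in((0,1),(0,-1),(1,1),(1,-1)):
        sel=(s*l[:,ax]>50)&(abs(l[:,1-ax])<40)
        pf=np.polyfit(l[sel,1-ax],l[sel,ax],1);print("  side",ax,s,pf)
E
```

```text
stir ((586.309814453125, -156.6026153564453), (130.1746368408203, 120.17704772949219), 6.082470893859863)
 plate (array([ 591.3604707 , -156.26949168]), np.float64(40.58542995901955)) 109
 ang 6.0824708938598615 ext [-65.08730936 -60.08853214] [65.08733347 60.0885226 ]
  side 0 1 [7.82701241e-04 6.38866198e+01]
  side 0 -1 [  0.11317413 -55.82142994]
  side 1 1 [6.96183038e-03 5.86967644e+01]
  side 1 -1 [ 1.26815640e-03 -5.91160759e+01]
bal ((568.2452392578125, 176.6431427001953), (119.943115234375, 150.02191162109375), 85.31977844238281)
 plate (array([579.44226108, 176.79606272]), np.float64(44.06609009280354)) 106
 ang -4.680221557617185 ext [-75.01091036 -59.97154354] [75.01100478 59.97157956]
  side 0 1 [3.26836816e-03 7.38663912e+01]
  side 0 -1 [-2.80593965e-03 -7.37873295e+01]
  side 1 1 [4.18580115e-03 5.89243356e+01]
  side 1 -1 [-3.95378516e-03 -5.87621411e+01]
```

```bash
cat >> h.py <<'E'
from scipy.spatial.transform import Rotation as Rt
def plan(x,y,zg,jaw=None):
    """grasp point target (mm), jaw = wanted direction of tool y in deg (mod 180)"""
    o=telemetry.get_obs();R=Rt.from_rotvec(o["orientation"]).as_matrix()
    p=np.array(o["ee_pos"]);D=np.array([x,y,zg+61.3])-p
    # use world delta expressed in tool axes
    t=R.T@D/1000
    ja=np.degrees(np.arctan2(R[1,1],R[0,1]))
    print("t %.2f"%o["t"],"grasp",(p+R[:,2]*61.3).round(1),"jaw %.1f"%ja,"w %.1f"%o["width"],"q6 %.2f"%o["qpos"][5],"tilt",R[:2,2].round(4),"F",np.round(o["ft_force"],1))
    print(" delta tool (m)",t.round(4))
    if jaw is not None:
        dd=(jaw-ja+90)%180-90
        # turn about tool z (down) is negative world yaw
        for k in(dd,dd-np.sign(dd)*180): print(" turn tool-z rad %.3f"%(-np.radians(k)))
E
python3 - <<'E'
from h import *
print(Rt.from_rotvec(telemetry.get_obs()["orientation"]).as_matrix().round(3))
plan(590.5,-365.7,200,90)
E
```

```text
[[-0.935  0.356 -0.   ]
 [ 0.356  0.935 -0.001]
 [ 0.    -0.001 -1.   ]]
t 0.20 grasp [222.2 583.8 240.9] jaw 69.2 w 87.7 q6 -0.02 tilt [-0.0003 -0.0009] F [-1.  -0.3 -0.1]
 delta tool (m) [-0.682  -0.7564  0.0416]
 turn tool-z rad -0.364
 turn tool-z rad 2.778
```

{"op": "send_rows", "data": {"rows": [[0,0,0,-0.121,1],[0,0,0,-0.121,1],[0,0,0,-0.121,1],[0,0,0,0,1]]}}

```text
t: 0.6
ee_pos: [222.3, 584.0, 302.5]
orientation: [0.0, -3.141, 0.001]
ft_force: [-0.0, -0.6, 0.6]
width: 87.8
```

```bash
python3 -c "
from h import *
plan(590.5,-365.7,200,90)"
```

```text
t 0.60 grasp [222.3 583.9 241.2] jaw 90.0 w 87.8 q6 -0.38 tilt [-0.0002 -0.0005] F [-0.  -0.6  0.6]
 delta tool (m) [-0.368  -0.9497  0.0415]
 turn tool-z rad 0.000
 turn tool-z rad -3.141
```

{"op": "send_rows", "data": {"rows": [[-0.02,-0.04,0,0,1],[-0.02,-0.04,0,0,1],[-0.02,-0.04,0,0,1],[-0.02,-0.04,0,0,1],[-0.02,-0.04,0,0,1]]}}

```text
t: 1.1
ee_pos: [322.6, 382.4, 302.7]
orientation: [0.006, 3.141, 0.0]
ft_force: [1.3, 0.6, 0.2]
width: 87.9
```

{"op": "send_rows", "data": {"rows": [[-0.02,-0.04,0,0,1],[-0.02,-0.04,0,0,1],[-0.02,-0.04,0,0,1],[-0.02,-0.04,0,0,1],[-0.02,-0.04,0,0,1]]}}

```text
t: 1.6
ee_pos: [422.6, 182.3, 302.9]
orientation: [0.007, 3.141, 0.0]
ft_force: [0.8, 0.4, 0.2]
width: 87.7
```

{"op": "send_rows", "data": {"rows": [[-0.02,-0.04,0,0,1],[-0.02,-0.04,0,0,1],[-0.02,-0.04,0,0,1],[-0.02,-0.04,0,0,1],[-0.02,-0.04,0,0,1]]}}

```text
t: 2.1
ee_pos: [522.4, -18.0, 302.8]
orientation: [0.007, 3.141, 0.0]
ft_force: [0.5, 1.3, 1.2]
width: 87.8
```

{"op": "send_rows", "data": {"rows": [[-0.01,-0.04,0,0,1],[-0.01,-0.04,0,0,1],[-0.01,-0.04,0,0,1],[-0.01,-0.04,0,0,1],[0,-0.04,0,0,1]]}}

```text
t: 2.6
ee_pos: [562.5, -218.0, 302.7]
orientation: [0.007, 3.141, -0.0]
ft_force: [1.1, 0.3, 0.3]
width: 87.8
```

{"op": "send_rows", "data": {"rows": [[0,-0.04,0,0,1],[0,-0.04,0,0,1],[0,-0.02,0,0,1],[0,0,0,0,1],[0,0,0,0,1]]}}

```text
t: 3.1
ee_pos: [561.4, -315.6, 302.3]
orientation: [-0.004, -3.141, -0.002]
ft_force: [-0.5, -0.1, 0.2]
width: 87.7
```

```bash
python3 -c "
from h import *
plan(590.5,-365.7,99,90)
d=get_image('wrist');cv2.imwrite('pics/w1.png',d['color']);print(proj(d,[[590.5,-365.7,109],[590.5,-365.7,4],[478.8,-388.5,92]]))
d=get_image('top');cv2.imwrite('pics/t1.png',d['color']);"
```

```text
t 3.10 grasp [ 561.4 -315.5  241. ] jaw 89.8 w 87.7 q6 -2.10 tilt [-0.0007  0.001 ] F [-0.5 -0.1  0.2]
 delta tool (m) [-0.0293 -0.0502  0.1419]
 turn tool-z rad -0.003
 turn tool-z rad 3.139
[[204.87249814 220.19513166]
 [218.85321675 192.42944847]
 [176.61385642  94.46462787]]
```

View pics/w1.png

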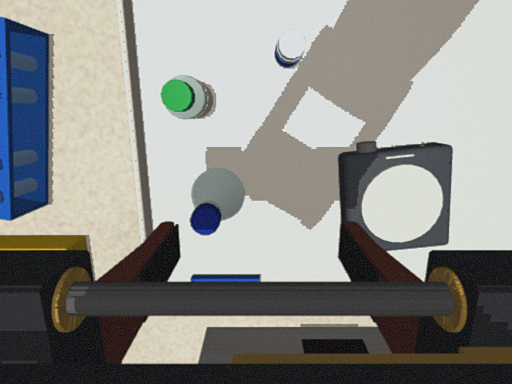

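The wrist view shows the stopper at (206,218) and foot at (218,193), against predictions of (205,220) and (219,192), so the calibration agrees.

{"op": "send_rows", "data": {"rows": [[-0.0293,-0.02,0,0,1],[0,-0.0302,0,0,1],[0,0,0.03,0,1],[0,0,0.03,0,1],[0,0,0,0,1]]}}

```text
t: 3.7
ee_pos: [589.3, -363.7, 238.4]
orientation: [0.0, -3.135, -0.007]
ft_force: [-1.7, 0.5, 0.9]
width: 87.8
```

```bash
python3 -c "
from h import *
plan(590.5,-365.7,99,90)"
```

```text
t 3.70 grasp [ 588.9 -363.4  177.1] jaw 90.0 w 87.8 q6 -2.14 tilt [-0.0066  0.0045] F [-1.7  0.5  0.9]
 delta tool (m) [-0.0017 -0.0023  0.0781]
 turn tool-z rad 0.000
 turn tool-z rad -3.141
```

{"op": "send_rows", "data": {"rows": [[0,0,0.03,0,1],[0,0,0.03,0,1],[0,0,0.018,0,1],[0,0,0,0,1],[0,0,0,0,1]]}}

```text
t: 4.2
ee_pos: [591.6, -366.3, 165.8]
orientation: [0.0, 3.141, -0.001]
ft_force: [1.3, -0.0, 0.1]
width: 88.0
```

```bash
python3 -c "
from h import *
plan(590.5,-365.7,99,90)
d=get_image('wrist');cv2.imwrite('pics/w2.png',d['color'])"
```

```text
t 4.20 grasp [ 591.6 -366.3  104.5] jaw 90.0 w 88.0 q6 -2.14 tilt [ 0.0008 -0.0005] F [ 1.3 -0.   0.1]
 delta tool (m) [0.0011 0.0006 0.0055]
 turn tool-z rad -0.000
 turn tool-z rad 3.141
```

View pics/w2.png

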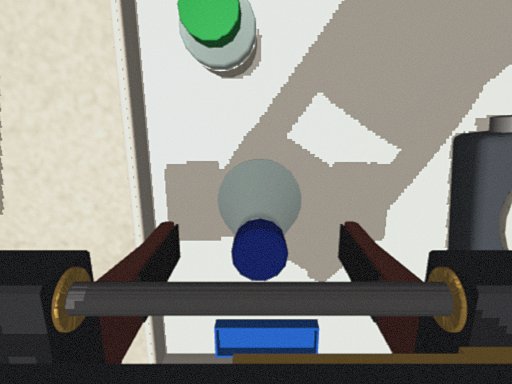

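The stopper at (260,248) sits midway between the fingers. Going down 5 mm, then closing.

{"op": "send_rows", "data": {"rows": [[0,0,0.005,0,1],[0,0,0,0,-1],[0,0,0,0,-1],[0,0,0,0,-1],[0,0,0,0,-1]]}}

```text
t: 4.75
ee_pos: [590.9, -366.5, 159.9]
orientation: [0.001, 3.141, -0.0]
ft_force: [0.2, 0.1, -0.6]
width: 59.1
```

{"op": "send_rows", "data": {"rows": [[0,0,0,0,-1],[0,0,0,0,-1],[0,0,0,0,-1],[0,0,0,0,-1],[0,0,0,0,-1]]}}

```text
t: 5.25
ee_pos: [590.9, -366.3, 159.6]
orientation: [-0.001, -3.142, -0.0]
ft_force: [0.4, 0.5, -0.3]
width: 27.2
```

{"op": "send_rows", "data": {"rows": [[0,0,-0.01,0,-1],[0,0,-0.01,0,-1],[0,0,-0.02,0,-1],[0,0,-0.03,0,-1],[0,0,0,0,-1]]}}

```text
t: 5.75
ee_pos: [592.9, -367.7, 235.0]
orientation: [0.001, 3.135, -0.007]
ft_force: [0.7, -0.3, -1.1]
width: 27.4
```

```bash
python3 -c "
from h import *
plan(591.3,-156.1,175,90)
"
```

```text
t 5.75 grasp [ 593.4 -368.   173.7] jaw 90.0 w 27.4 q6 -2.14 tilt [ 0.007  -0.0046] F [ 0.7 -0.3 -1.1]
 delta tool (m) [ 0.0018  0.2116 -0.0023]
 turn tool-z rad -0.001
 turn tool-z rad 3.141
```

{"op": "send_rows", "data": {"rows": [[0,0.03,0,0,-1],[0,0.04,0,0,-1],[0,0.04,0,0,-1],[0,0.04,0,0,-1],[0,0.03,0,0,-1]]}}

```text
t: 6.25
ee_pos: [590.5, -184.2, 229.2]
orientation: [-0.0, -3.141, -0.001]
ft_force: [0.5, 0.5, -1.6]
width: 26.8
```

{"op": "send_rows", "data": {"rows": [[0,0.02,0,0,-1],[0,0.01,0,0,-1],[0,0,0,0,-1],[0,0,0,0,-1],[0,0,0,0,-1]]}}

```text
t: 6.75
ee_pos: [591.1, -157.5, 229.6]
orientation: [0.003, 3.141, -0.0]
ft_force: [-0.0, 0.4, -1.2]
width: 26.8
```

```bash
python3 -c "
from h import *
plan(591.3,-156.1,143.4,90)
d=get_image('scene');cv2.imwrite('pics/s3.png',cv2.resize(d['color'][120:300,50:300],None,fx=3,fy=3))"
```

```text
t 6.75 grasp [ 591.1 -157.5  168.3] jaw 89.9 w 26.8 q6 -1.85 tilt [ 0.0002 -0.0003] F [-0.   0.4 -1.2]
 delta tool (m) [-0.0002  0.0014  0.0249]
 turn tool-z rad -0.002
 turn tool-z rad 3.140
```

View pics/s3.png

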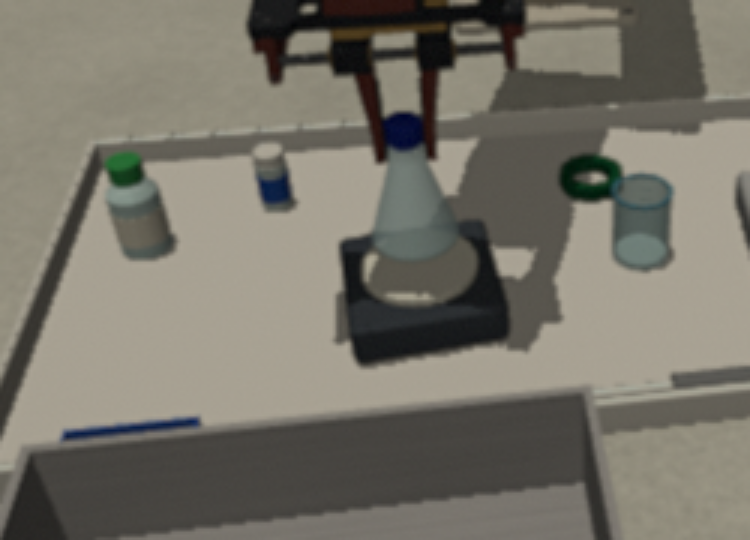

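The flask hangs upright above the plate. Lowering it.

{"op": "send_rows", "data": {"rows": [[0,0.0014,0.012,0,-1],[0,0,0.006,0,-1],[0,0,0.003,0,-1],[0,0,0.002,0,-1],[0,0,0,0,-1]]}}

```text
t: 7.3
ee_pos: [591.0, -155.0, 206.2]
orientation: [-0.001, -3.141, -0.0]
ft_force: [-0.0, -0.8, -1.0]
width: 27.0
```

```bash
python3 -c "
from h import *
plan(591.3,-156.1,143.4,90)"
```

```text
t 7.30 grasp [ 590.9 -155.   144.9] jaw 90.0 w 27.0 q6 -1.85 tilt [-0.0006  0.0001] F [-0.  -0.8 -1. ]
 delta tool (m) [-0.0003 -0.0011  0.0015]
 turn tool-z rad -0.001
 turn tool-z rad 3.141
```

{"op": "send_rows", "data": {"rows": [[0,0,0.001,0,-1],[0,0,0.001,0,-1],[0,0,0.0005,0,-1],[0,0,0,0,-1]]}}

```text
t: 7.7
ee_pos: [591.3, -155.0, 204.6]
orientation: [0.001, 3.141, -0.0]
ft_force: [0.2, 0.7, 1.1]
width: 27.1
```

{"op": "send_rows", "data": {"rows": [[0,0,0,0,-0.3],[0,0,0,0,0],[0,0,0,0,0.5],[0,0,0,0,1],[0,0,0,0,1]]}}

```text
t: 8.2
ee_pos: [591.0, -155.0, 204.1]
orientation: [-0.001, -3.141, -0.0]
ft_force: [0.4, 0.2, -0.1]
width: 59.2
```

{"op": "send_rows", "data": {"rows": [[0,0,0,0,1],[0,0,-0.02,0,1],[0,0,-0.04,0,1],[0,0,-0.04,0,1],[0,0,0,0,1]]}}

```text
t: 8.7
ee_pos: [593.6, -155.7, 310.0]
orientation: [0.001, 3.132, -0.004]
ft_force: [0.3, 0.1, 0.4]
width: 87.8
```

```bash
python3 -c "
from h import *
plan(440,0,180,90)
d=get_image('top');cv2.imwrite('pics/t4.png',d['color'])
print(proj(d,[[591,-156,154]]))
P=cloud(d)
d=get_image('scene');cv2.imwrite('pics/s4.png',cv2.resize(d['color'][120:300,50:300],None,fx=3,fy=3))
C=cloud(d);m=C.reshape(-1,3);m=m[(abs(m[:,0]-591)<40)&(abs(m[:,1]+156)<40)&(m[:,2]>130)&(m[:,2]<160)];print(m.mean(0),m[:,2].max(),len(m))"
```

```text
t 8.70 grasp [ 594.2 -155.9  248.7] jaw 90.0 w 87.8 q6 -1.85 tilt [ 0.0095 -0.0027] F [0.3 0.1 0.4]
 delta tool (m) [0.1543 0.1558 0.0668]
 turn tool-z rad -0.001
 turn tool-z rad 3.141
[[331.98947886 146.02439287]]
[ 598.08178847 -154.20638167  145.82053736] 155.9689170016325 174
```

View pics/s4.png

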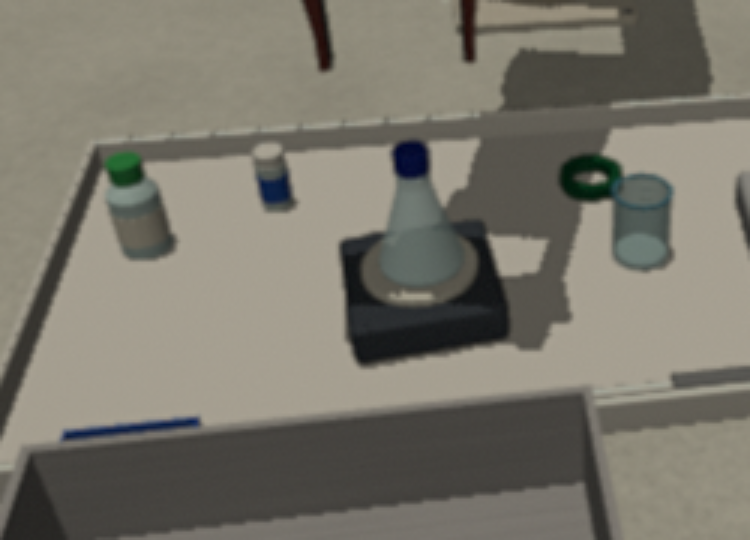

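View pics/t4.png

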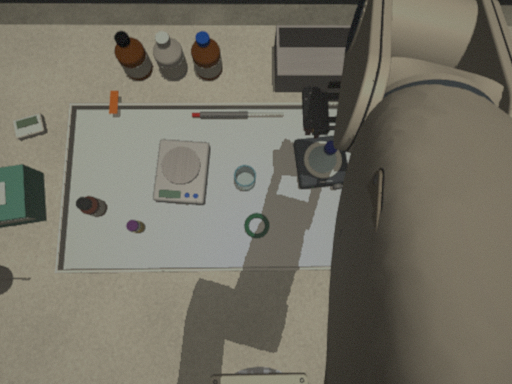

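The flask stands upright on the plate (stopper at (411,158) in the crop). Now the ring.

{"op": "send_rows", "data": {"rows": [[0.03,0.03,0,0,1],[0.03,0.03,0,0,1],[0.03,0.03,0,0,1],[0.03,0.03,0,0,1],[0.03,0.03,0,0,1]]}}

```text
t: 9.3
ee_pos: [438.9, -3.9, 302.5]
orientation: [-0.002, -3.138, -0.0]
ft_force: [-0.3, 0.5, 0.6]
width: 87.7
```

{"op": "send_rows", "data": {"rows": [[0,0.005,0.03,0,1],[0,0,0.04,0,1],[0,0,0.03,0,1],[0,0,0,0,1],[0,0,0,0,1]]}}

```text
t: 9.8
ee_pos: [440.5, 0.1, 203.5]
orientation: [-0.001, -3.138, -0.0]
ft_force: [0.1, -0.1, 0.3]
width: 87.7
```

```bash
python3 -c "
from h import *
plan(440,0,25,90)
d=get_image('wrist');cv2.imwrite('pics/w5.png',d['color'])
print(proj(d,[[440,0,20]]))
h=cv2.cvtColor(d['color'],cv2.COLOR_BGR2HSV);m=cv2.inRange(h,(60,80,20),(90,255,255))
c=max(cv2.findContours(m,0,1)[0],key=cv2.contourArea);(x,y),r=cv2.minEnclosingCircle(c);print(x,y,r)
print(ray(d,[(x,y)],14), circ(ray(d,c[:,0,:],14)))
"
```

```text
t 9.80 grasp [4.403e+02 1.000e-01 1.422e+02] jaw 90.0 w 87.7 q6 -1.60 tilt [-0.0032  0.0001] F [ 0.1 -0.1  0.3]
 delta tool (m) [ 1.000e-04 -1.000e-04  1.172e-01]
 turn tool-z rad -0.001
 turn tool-z rad 3.141
[[259.18985606 192.03568655]]
259.53961181640625 191.0841522216797 33.48869323730469
[[4.40614063e+02 3.10723575e-01 1.40000000e+01]] (array([4.41346238e+02, 2.62331243e-01]), np.float64(29.453133455880348))
```

View pics/w5.png

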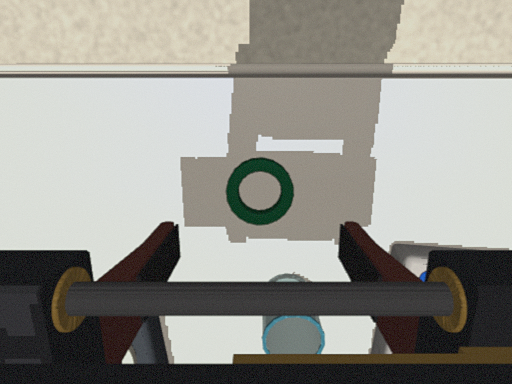

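The ring centre in the wrist view (260,191) maps to (441,0), matching. Descending.

{"op": "send_rows", "data": {"rows": [[0,0,0.03,0,1],[0,0,0.03,0,1],[0,0,0.03,0,1],[0,0,0.02,0,1],[0,0,0,0,1]]}}

```text
t: 10.35
ee_pos: [441.1, -0.0, 93.5]
orientation: [-0.002, -3.14, -0.0]
ft_force: [0.6, 0.5, 0.0]
width: 87.6
```

{"op": "send_rows", "data": {"rows": [[0,0,0.003,0,1],[0,0,0.003,0,1],[0,0,0,0,1]]}}

```text
t: 10.65
ee_pos: [441.9, 0.1, 89.1]
orientation: [0.001, 3.14, -0.0]
ft_force: [-0.7, 0.4, -0.7]
width: 87.9
```

```bash
python3 -c "
from h import *
plan(440.6,0,25,90)"
```

```text
t 10.65 grasp [4.42e+02 1.00e-01 2.78e+01] jaw 90.0 w 87.9 q6 -1.60 tilt [ 0.002  -0.0001] F [-0.7  0.4 -0.7]
 delta tool (m) [ 0.0013 -0.0001  0.0028]
 turn tool-z rad -0.001
 turn tool-z rad 3.141
```

{"op": "send_rows", "data": {"rows": [[0.001,0,0.003,0,1],[0,0,0,0,0.3],[0,0,0,0,-0.5],[0,0,0,0,-1],[0,0,0,0,-1]]}}

```text
t: 11.15
ee_pos: [440.2, 0.1, 85.2]
orientation: [0.001, 3.142, 0.0]
ft_force: [0.6, 0.3, -0.5]
width: 59.3
```

{"op": "send_rows", "data": {"rows": [[0,0,0,0,-1],[0,0,0,0,-1],[0,0,0,0,-1]]}}

```text
t: 11.45
ee_pos: [440.2, 0.1, 85.2]
orientation: [0.001, 3.142, -0.0]
ft_force: [0.2, -0.0, 1.2]
width: 58.8
```

```bash
python3 -c "
from h import *
plan(440.6,0,25,90)"
```

```text
t 11.45 grasp [4.402e+02 1.000e-01 2.390e+01] jaw 90.0 w 58.8 q6 -1.60 tilt [ 0.0001 -0.    ] F [ 0.2 -0.   1.2]
 delta tool (m) [-0.0004 -0.0001 -0.0011]
 turn tool-z rad -0.001
 turn tool-z rad 3.141
```

{"op": "send_rows", "data": {"rows": [[0,0,-0.01,0,-1],[0,0,-0.03,0,-1],[0,0,-0.04,0,-1],[0,0,-0.04,0,-1],[0,0,-0.04,0,-1]]}}

```text
t: 11.95
ee_pos: [439.6, 0.1, 247.2]
orientation: [-0.001, -3.141, 0.0]
ft_force: [0.6, 0.1, -0.7]
width: 58.6
```

{"op": "send_rows", "data": {"rows": [[0,0,-0.03,0,-1],[0,0,0,0,-1],[0,0,0,0,-1]]}}

```text
t: 12.25
ee_pos: [439.9, 0.1, 275.6]
orientation: [0.001, 3.14, -0.0]
ft_force: [-0.4, -1.2, -1.5]
width: 58.7
```

```bash
python3 -c "
from h import *
plan(591,-155,200,90)
d=get_image('wrist');cv2.imwrite('pics/w6.png',d['color'])
d=get_image('top');cv2.imwrite('pics/t6.png',d['color']);P=cloud(d)
h=cv2.cvtColor(d['color'],cv2.COLOR_BGR2HSV);m=cv2.inRange(h,(110,120,40),(130,255,255))
m[:, :290]=0;m[:, 360:]=0;m[:125]=0;m[200:]=0
v,u=np.nonzero(m);print(len(u),u.mean(),v.mean(),ray(d,[(u.mean(),v.mean())],154))
q=P[m>0];q=q[q[:,2]>148];print(q.mean(0))
"
```

```text
t 12.25 grasp [4.400e+02 1.000e-01 2.143e+02] jaw 90.0 w 58.7 q6 -1.60 tilt [ 0.0014 -0.    ] F [-0.4 -1.2 -1.5]
 delta tool (m) [-0.1512 -0.155   0.0145]
 turn tool-z rad -0.001
 turn tool-z rad 3.141
89 331.561797752809 146.19101123595505 [[ 590.64337317 -155.08667996  154.        ]]
[ 590.13773693 -154.69430637  155.66330908]
```

View pics/w6.png

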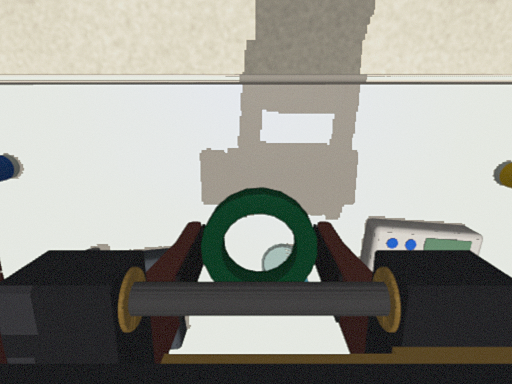

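View pics/t6.png

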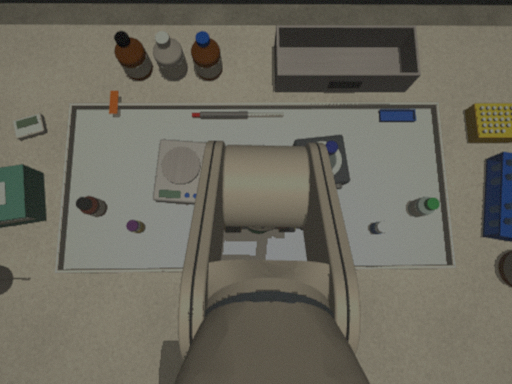

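```bash
python3 -c "
from h import *
d=get_image('wrist')
h=cv2.cvtColor(d['color'],cv2.COLOR_BGR2HSV);m=cv2.inRange(h,(60,80,20),(90,255,255));m[282:]=0
c=max(cv2.findContours(m,0,cv2.CHAIN_APPROX_NONE)[0],key=cv2.contourArea)[:,0,:];c=c[c[:,1]<278]
for z in(194.4,202,210.4):print(z,circ(ray(d,c,z)))
mi=cv2.bitwise_not(m);n,l,s,ce=cv2.connectedComponentsWithStats(mi)
k=l[240,255];print(s[k]);q=cv2.findContours((l==k).astype(np.uint8),0,cv2.CHAIN_APPROX_NONE)[0][0][:,0,:];q=q[q[:,1]<275]
for z in(194.4,202,210.4):print(z,circ(ray(d,q,z)))
plan(590.4,-154.9,210,90)
"
```

```text
194.4 (array([ 4.43858662e+02, -1.88718226e-01]), np.float64(32.123213729296644))
202 (array([ 4.40529808e+02, -1.78717850e-01]), np.float64(30.61915043129901))
210.4 (array([ 4.36850548e+02, -1.67664804e-01]), np.float64(28.956764680888135))
[ 223  213   73   59 3244]
194.4 (array([ 4.41870861e+02, -2.34368379e-01]), np.float64(18.1508721719635))
202 (array([ 4.38635079e+02, -2.22230586e-01]), np.float64(17.301017581121197))
210.4 (array([ 4.35058689e+02, -2.08815130e-01]), np.float64(16.361704612291824))
t 12.40 grasp [4.390e+02 1.000e-01 2.124e+02] jaw 90.0 w 58.6 q6 -1.60 tilt [-0.0031  0.0001] F [-0.1 -0.4 -1.1]
 delta tool (m) [-0.1514 -0.1549  0.002 ]
 turn tool-z rad -0.001
 turn tool-z rad 3.141
```

The ring is centred on the grasp point within about 1 mm. Moving over the flask.

{"op": "send_rows", "data": {"rows": [[-0.03,-0.03,0,0,-1],[-0.03,-0.03,0,0,-1],[-0.03,-0.03,0,0,-1],[-0.03,-0.03,0,0,-1],[-0.02,-0.02,0,0,-1]]}}

```text
t: 12.9
ee_pos: [581.2, -141.9, 273.0]
orientation: [-0.003, -3.139, -0.001]
ft_force: [-0.1, 0.5, -0.9]
width: 58.8
```

{"op": "send_rows", "data": {"rows": [[-0.011,-0.015,0,0,-1],[0,0,0,0,-1],[0,0,0,0,-1],[0,0,0,0,-1]]}}

```text
t: 13.3
ee_pos: [590.0, -154.2, 274.0]
orientation: [-0.001, -3.139, -0.001]
ft_force: [-0.1, 0.4, -1.8]
width: 58.8
```

```bash
python3 -c "
from h import *
plan(590.4,-154.9,182,90)
d=get_image('wrist');cv2.imwrite('pics/w7.png',d['color'])
d=get_image('scene');cv2.imwrite('pics/s7.png',cv2.resize(d['color'][120:300,50:300],None,fx=3,fy=3))"
```

```text
t 13.30 grasp [ 589.9 -154.1  212.7] jaw 90.0 w 58.8 q6 -1.85 tilt [-0.0025  0.0009] F [-0.1  0.4 -1.8]
 delta tool (m) [-0.0004 -0.0008  0.0307]
 turn tool-z rad -0.000
 turn tool-z rad 3.141
```

View pics/w7.png

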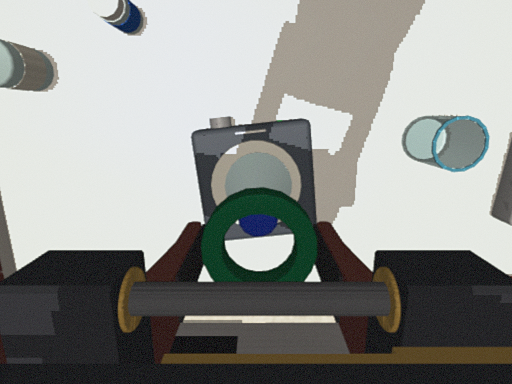

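View pics/s7.png

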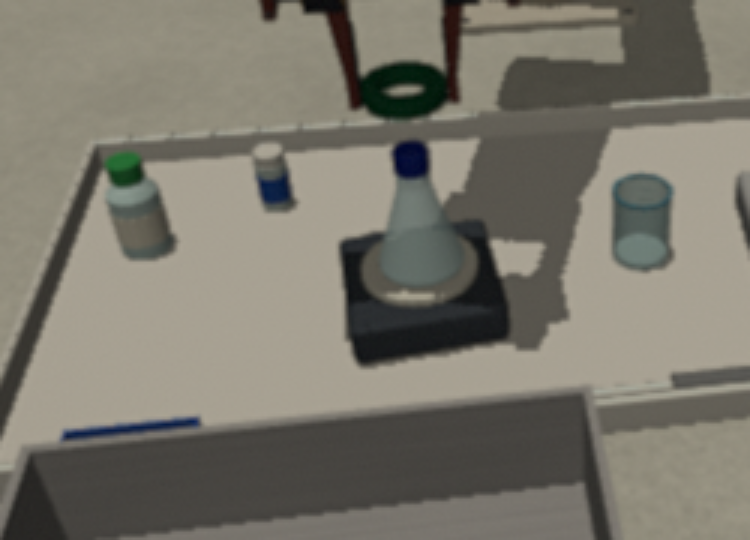

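The ring is directly above the stopper. Lowering to just above it and checking.

{"op": "send_rows", "data": {"rows": [[0,-0.0006,0.015,0,-1],[0,0,0.015,0,-1],[0,0,0.003,0,-1],[0,0,0,0,-1],[0,0,0,0,-1]]}}

```text
t: 13.9
ee_pos: [591.1, -155.6, 242.0]
orientation: [-0.001, -3.141, -0.0]
ft_force: [1.0, 0.2, -0.9]
width: 58.9
```

```bash
python3 -c "
from h import *
plan(590.4,-154.9,121,90)
d=get_image('wrist');cv2.imwrite('pics/w8.png',d['color'])
d=get_image('scene');cv2.imwrite('pics/s8.png',cv2.resize(d['color'][120:220,130:240],None,fx=5,fy=5))
"
```

```text
t 13.90 grasp [ 591.1 -155.6  180.7] jaw 90.0 w 58.9 q6 -1.85 tilt [-0.0002  0.0001] F [ 1.   0.2 -0.9]
 delta tool (m) [0.0007 0.0007 0.0597]
 turn tool-z rad -0.001
 turn tool-z rad 3.141
```

View pics/w8.png

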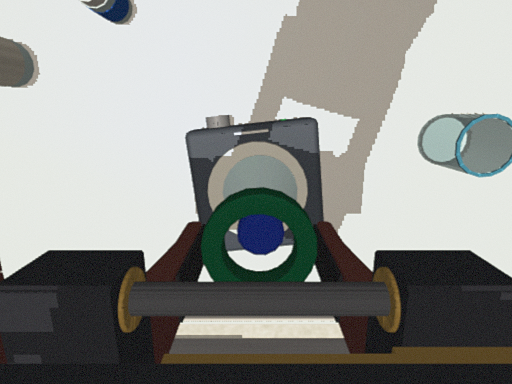

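View pics/s8.png

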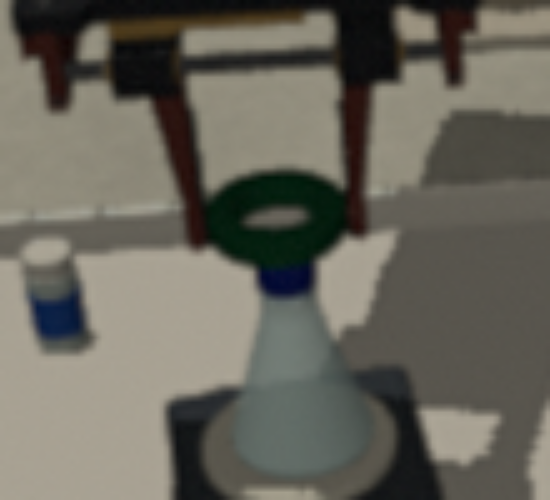

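Both views show the ring coaxial with the stopper, once the perspective lean in the scene view is accounted for. Lowering with force checks.

{"op": "send_rows", "data": {"rows": [[0.0005,0.0005,0.004,0,-1],[0,0,0.006,0,-1],[0,0,0.006,0,-1],[0,0,0.004,0,-1],[0,0,0,0,-1]]}}

```text
t: 14.5
ee_pos: [590.1, -155.0, 221.2]
orientation: [-0.001, -3.14, -0.001]
ft_force: [0.0, -0.0, -0.9]
width: 59.0
```

{"op": "send_rows", "data": {"rows": [[0,0,0.006,0,-1],[0,0,0.008,0,-1],[0,0,0.008,0,-1],[0,0,0.006,0,-1],[0,0,0,0,-1]]}}

```text
t: 15.0
ee_pos: [590.0, -154.9, 192.9]
orientation: [-0.001, -3.14, -0.001]
ft_force: [0.0, -0.5, 0.1]
width: 58.9
```

```bash
python3 -c "
from h import *
plan(590.4,-154.9,121,90)
d=get_image('scene');cv2.imwrite('pics/s9.png',cv2.resize(d['color'][120:220,130:240],None,fx=5,fy=5))
"
```

```text
t 15.00 grasp [ 589.8 -154.9  131.6] jaw 90.0 w 58.9 q6 -1.85 tilt [-0.002   0.0006] F [ 0.  -0.5  0.1]
 delta tool (m) [-0.0005  0.      0.0106]
 turn tool-z rad -0.001
 turn tool-z rad 3.141
```

View pics/s9.png

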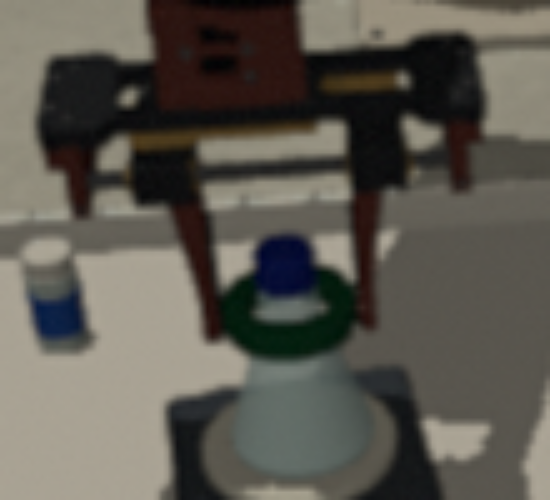

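The ring is around the neck and the flask is undisturbed. I'll lower the last 10 mm gently.

{"op": "send_rows", "data": {"rows": [[0,0,0.004,0,-1],[0,0,0.003,0,-1],[0,0,0.002,0,-1],[0,0,0,0,-1]]}}

```text
t: 15.45
ee_pos: [590.6, -155.1, 185.0]
orientation: [-0.001, -3.142, -0.0]
ft_force: [1.1, 0.0, -0.6]
width: 58.7
```

```bash
python3 -c "
from h import *
plan(590.4,-154.9,119,90)"
```

```text
t 15.45 grasp [ 590.6 -155.1  123.7] jaw 90.0 w 58.7 q6 -1.85 tilt [-0.  0.] F [ 1.1  0.  -0.6]
 delta tool (m) [0.0002 0.0002 0.0047]
 turn tool-z rad -0.001
 turn tool-z rad 3.141
```

{"op": "send_rows", "data": {"rows": [[0,0,0.002,0,-1],[0,0,0.001,0,-1],[0,0,0,0,-1]]}}

```text
t: 15.75
ee_pos: [591.0, -155.1, 182.4]
orientation: [0.001, 3.141, -0.0]
ft_force: [0.8, 0.2, 0.3]
width: 58.7
```

{"op": "send_rows", "data": {"rows": [[0,0,0,0,0.45],[0,0,0,0,0.6],[0,0,0,0,0.8],[0,0,0,0,1],[0,0,0,0,1]]}}

```text
t: 16.25
ee_pos: [590.5, -155.1, 182.1]
orientation: [-0.001, -3.141, 0.0]
ft_force: [0.6, 0.6, -0.3]
width: 87.3
```

```bash
python3 -c "
from h import *
plan(590.4,-154.9,119,90)
d=get_image('scene');cv2.imwrite('pics/s10.png',cv2.resize(d['color'][120:220,130:240],None,fx=5,fy=5))
"
```

```text
t 16.25 grasp [ 590.5 -155.1  120.8] jaw 90.0 w 87.3 q6 -1.85 tilt [-0.0002 -0.    ] F [ 0.6  0.6 -0.3]
 delta tool (m) [0.0001 0.0002 0.0018]
 turn tool-z rad -0.001
 turn tool-z rad 3.141
```

View pics/s10.png

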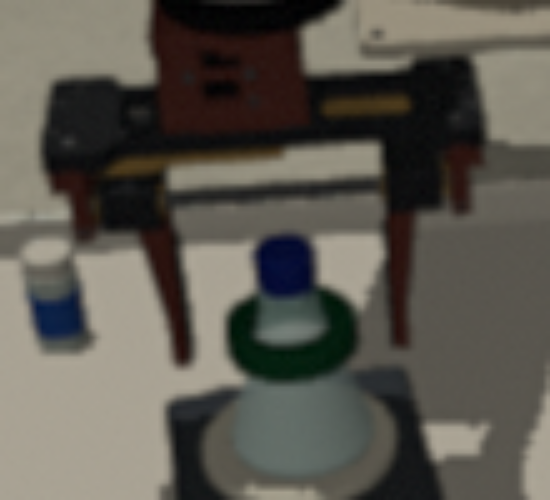

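The ring is seated on the shoulder and the flask is still upright. Rising and going to the purple vial.

{"op": "send_rows", "data": {"rows": [[0,0,-0.02,0,1],[0,0,-0.04,0,1],[0,0,-0.04,0,1],[0.03,0.03,0,0,1],[0.03,0.04,0,0,1]]}}

```text
t: 16.8
ee_pos: [531.0, -85.5, 283.7]
orientation: [0.005, 3.138, -0.001]
ft_force: [-0.1, -0.0, 0.8]
width: 88.0
```

{"op": "send_rows", "data": {"rows": [[0.03,0.04,0,0,1],[0.03,0.04,0,0,1],[0.03,0.04,0,0,1],[0,0.05,0,0,1],[0,0.05,0,0,1]]}}

```text
t: 17.3
ee_pos: [439.8, 136.4, 282.7]
orientation: [0.003, 3.141, 0.0]
ft_force: [1.1, -0.2, 0.8]
width: 87.8
```

{"op": "send_rows", "data": {"rows": [[0,0.05,0,0,1],[0,0.05,0,0,1],[0,0.044,0,0,1],[0,0,0,0,1],[0,0,0,0,1]]}}

```text
t: 17.8
ee_pos: [440.4, 279.6, 281.9]
orientation: [0.003, -3.141, 0.001]
ft_force: [1.3, -0.3, -0.8]
width: 87.9
```

```bash
python3 -c "
from h import *
plan(439.1,279.3,45,90)
d=get_image('wrist');cv2.imwrite('pics/w11.png',d['color'])
print(proj(d,[[439.1,279.3,62],[439.1,279.3,4]]))
"
```

```text
t 17.80 grasp [440.4 279.6 220.6] jaw 90.1 w 87.9 q6 -1.03 tilt [-0.0005 -0.0006] F [ 1.3 -0.3 -0.8]
 delta tool (m) [ 0.0012 -0.0002  0.1756]
 turn tool-z rad 0.002
 turn tool-z rad -3.140
[[259.09655234 181.64219575]
 [259.13994186 171.0708253 ]]
```

View pics/w11.png

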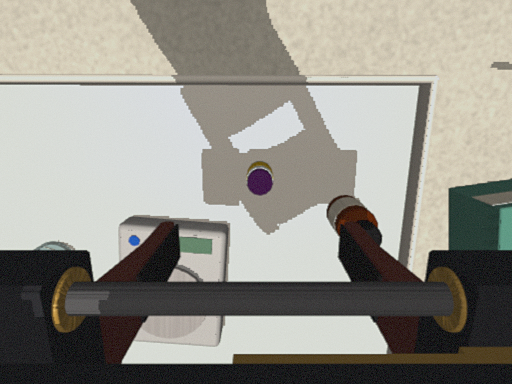

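The purple cap at (260,181) is exactly as predicted. Descending.

{"op": "send_rows", "data": {"rows": [[0.001,0,0.04,0,1],[0,0,0.04,0,1],[0,0,0.04,0,1],[0,0,0.03,0,1],[0,0,0,0,1]]}}

```text
t: 18.35
ee_pos: [438.0, 276.1, 129.0]
orientation: [-0.005, -3.135, 0.006]
ft_force: [-0.8, 0.0, 0.4]
width: 87.9
```

{"op": "send_rows", "data": {"rows": [[0,0,0.014,0,1],[0,0,0.01,0,1],[0,0,0,0,1],[0,0,0,0,1]]}}

```text
t: 18.75
ee_pos: [440.3, 279.1, 108.8]
orientation: [0.001, 3.141, 0.001]
ft_force: [0.4, 1.0, 0.8]
width: 87.5
```

```bash
python3 -c "
from h import *
plan(439.1,279.3,45,90)
d=get_image('wrist');cv2.imwrite('pics/w12.png',d['color'])"
```

```text
t 18.75 grasp [440.3 279.1  47.5] jaw 90.0 w 87.5 q6 -1.03 tilt [0.0008 0.0005] F [0.4 1.  0.8]
 delta tool (m) [0.0012 0.0002 0.0025]
 turn tool-z rad -0.001
 turn tool-z rad 3.141
```

View pics/w12.png

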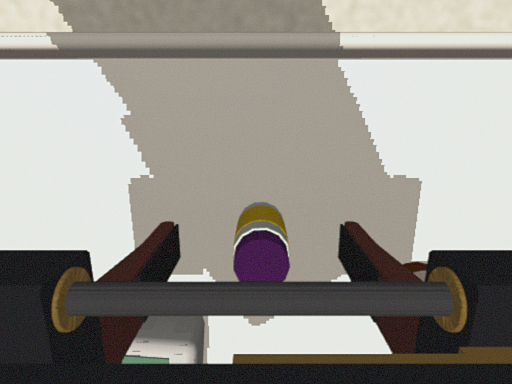

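The vial is centred between the fingers. Gripping and lifting.

{"op": "send_rows", "data": {"rows": [[0.001,0,0.002,0,1],[0,0,0,0,0],[0,0,0,0,-1],[0,0,0,0,-1],[0,0,0,0,-1]]}}

```text
t: 19.3
ee_pos: [438.9, 279.1, 106.2]
orientation: [0.001, 3.142, 0.0]
ft_force: [-0.2, -0.5, 0.3]
width: 59.1
```

{"op": "send_rows", "data": {"rows": [[0,0,0,0,-1],[0,0,0,0,-1],[0,0,0,0,-1],[0,0,0,0,-1],[0,0,0,0,-1]]}}

```text
t: 19.8
ee_pos: [438.9, 279.0, 106.2]
orientation: [0.001, 3.142, 0.0]
ft_force: [-0.5, 0.1, 0.3]
width: 27.8
```

```bash
python3 -c "
from h import *
plan(578.8,176.3,130,90)"
```

```text
t 19.80 grasp [438.9 279.   44.9] jaw 90.0 w 27.8 q6 -1.03 tilt [0. 0.] F [-0.5  0.1  0.3]
 delta tool (m) [-0.14   -0.1026 -0.0851]
 turn tool-z rad -0.001
 turn tool-z rad 3.141
```

{"op": "send_rows", "data": {"rows": [[0,0,-0.02,0,-1],[0,0,-0.03,0,-1],[0,0,-0.04,0,-1],[0,0,-0.02,0,-1],[0,0,0,0,-1]]}}

```text
t: 20.3
ee_pos: [440.2, 279.8, 219.0]
orientation: [0.001, 3.137, 0.005]
ft_force: [1.2, -0.1, -0.3]
width: 27.4
```

```bash
python3 -c "
from h import *
plan(578.8,176.3,130,90)"
```

```text
t 20.30 grasp [440.6 280.  157.7] jaw 90.0 w 27.4 q6 -1.03 tilt [0.0049 0.003 ] F [ 1.2 -0.1 -0.3]
 delta tool (m) [-0.1385 -0.1035  0.0281]
 turn tool-z rad -0.001
 turn tool-z rad 3.141
```

{"op": "send_rows", "data": {"rows": [[-0.03,-0.02,0,0,-1],[-0.03,-0.025,0,0,-1],[-0.03,-0.025,0,0,-1],[-0.03,-0.02,0,0,-1],[-0.0195,-0.0127,0,0,-1]]}}

```text
t: 20.8
ee_pos: [579.6, 174.4, 214.6]
orientation: [-0.003, -3.14, 0.001]
ft_force: [-0.1, 0.7, -0.4]
width: 27.1
```

{"op": "send_rows", "data": {"rows": [[0,0,0.02,0,-1],[0,0,0.02,0,-1],[0,0,0.006,0,-1],[0,0,0,0,-1],[0,0,0,0,-1]]}}

```text
t: 21.3
ee_pos: [578.3, 176.4, 170.2]
orientation: [-0.001, -3.141, 0.0]
ft_force: [0.3, 0.1, 0.3]
width: 27.5
```

```bash
python3 -c "
from h import *
plan(578.8,176.3,95,90)
d=get_image('wrist');cv2.imwrite('pics/w13.png',d['color'])"
```

```text
t 21.30 grasp [578.3 176.4 108.9] jaw 90.0 w 27.5 q6 -1.29 tilt [-0.0003 -0.0001] F [0.3 0.1 0.3]
 delta tool (m) [-0.0005 -0.0001  0.0139]
 turn tool-z rad -0.000
 turn tool-z rad 3.141
```

View pics/w13.png

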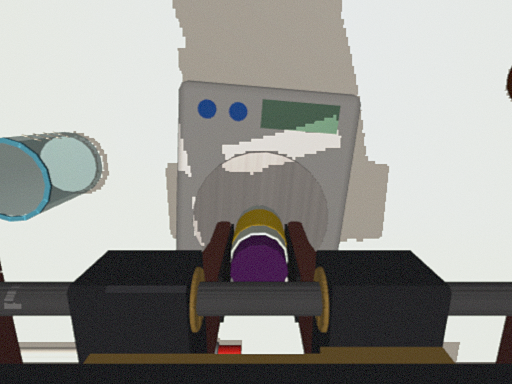

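The vial is held centrally over the pan. Lowering 14 mm in small steps.

{"op": "send_rows", "data": {"rows": [[0,0,0.006,0,-1],[0,0,0.004,0,-1],[0,0,0.002,0,-1],[0,0,0,0,-1],[0,0,0,0,-1]]}}

```text
t: 21.85
ee_pos: [578.4, 176.2, 158.2]
orientation: [0.001, 3.142, -0.0]
ft_force: [-0.0, -0.1, 0.1]
width: 27.5
```

{"op": "send_rows", "data": {"rows": [[0,0,0.001,0,-1],[0,0,0.0005,0,-1],[0,0,0,0,-1]]}}

```text
t: 22.15
ee_pos: [578.3, 176.2, 156.7]
orientation: [0.001, 3.142, 0.0]
ft_force: [-0.1, -0.0, -0.1]
width: 27.6
```

```bash
python3 -c "
from h import *
plan(578.8,176.3,95,90)"
```

```text
t 22.15 grasp [578.3 176.2  95.4] jaw 90.0 w 27.6 q6 -1.29 tilt [0. 0.] F [-0.1 -0.  -0.1]
 delta tool (m) [-0.0005  0.0001  0.0004]
 turn tool-z rad -0.001
 turn tool-z rad 3.141
```

{"op": "send_rows", "data": {"rows": [[0,0,0.0005,0,-1],[0,0,0,0,-0.35],[0,0,0,0,-0.2],[0,0,0,0,0.5],[0,0,0,0,1]]}}

```text
t: 22.65
ee_pos: [578.4, 176.2, 156.2]
orientation: [0.001, 3.141, 0.0]
ft_force: [0.2, 0.1, -0.1]
width: 47.7
```

{"op": "send_rows", "data": {"rows": [[0,0,0,0,1],[0,0,0,0,1],[0,0,-0.03,0,1],[0,0,-0.04,0,1],[0,0,-0.04,0,1]]}}

```text
t: 23.15
ee_pos: [577.9, 176.1, 266.9]
orientation: [-0.001, -3.14, 0.001]
ft_force: [-0.2, 0.1, 0.7]
width: 86.6
```

```bash
python3 -c "
from h import *
plan(550,27.9,180,90)
d=get_image('scene');cv2.imwrite('pics/s14.png',cv2.resize(d['color'][130:250,220:420],None,fx=4,fy=4))"
```

```text
t 23.15 grasp [577.8 176.1 205.6] jaw 90.0 w 86.6 q6 -1.29 tilt [-0.0016 -0.0005] F [-0.2  0.1  0.7]
 delta tool (m) [ 0.0278 -0.1482  0.0257]
 turn tool-z rad -0.001
 turn tool-z rad 3.141
```

View pics/s14.png

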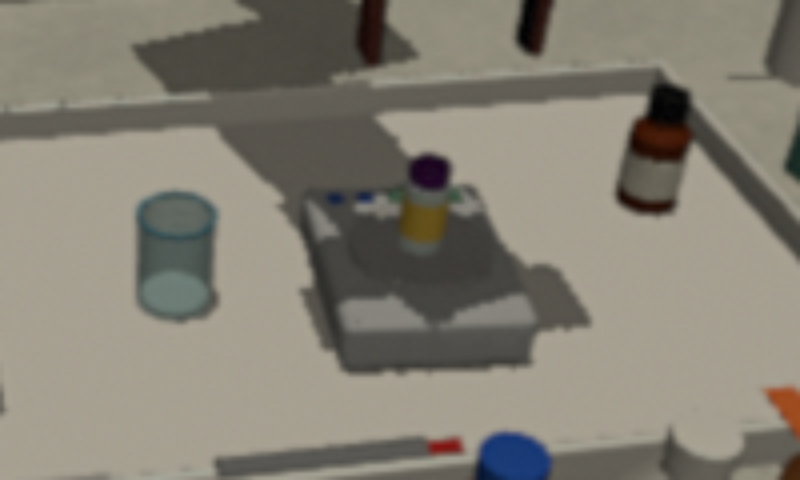

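The vial stands on the pan. Now the beaker.

{"op": "send_rows", "data": {"rows": [[0.007,-0.03,0,0,1],[0.007,-0.04,0,0,1],[0.007,-0.04,0,0,1],[0.0065,-0.038,0.02,0,1],[0,0,0,0,1]]}}

```text
t: 23.7
ee_pos: [548.7, 24.8, 244.3]
orientation: [-0.007, -3.138, 0.001]
ft_force: [-0.2, 1.4, -0.4]
width: 87.9
```

{"op": "send_rows", "data": {"rows": [[0,0,0.02,0,1],[0,0,0,0,1],[0,0,0,0,1]]}}

```text
t: 24.0
ee_pos: [550.8, 28.7, 226.2]
orientation: [-0.001, -3.141, -0.0]
ft_force: [-0.1, 0.2, 0.1]
width: 88.1
```

```bash
python3 -c "
from h import *
plan(550,27.9,50,90)
d=get_image('wrist');cv2.imwrite('pics/w15.png',d['color'])
print(proj(d,[[550,28,69],[550,28,4]]))"
```

```text
t 24.00 grasp [550.7  28.8 164.9] jaw 90.0 w 88.1 q6 -1.54 tilt [-0.0008  0.0001] F [-0.1  0.2  0.1]
 delta tool (m) [ 0.0007 -0.0009  0.1149]
 turn tool-z rad -0.000
 turn tool-z rad 3.141
[[258.38346425 199.25701572]
 [258.54205604 181.82654546]]
```

View pics/w15.png

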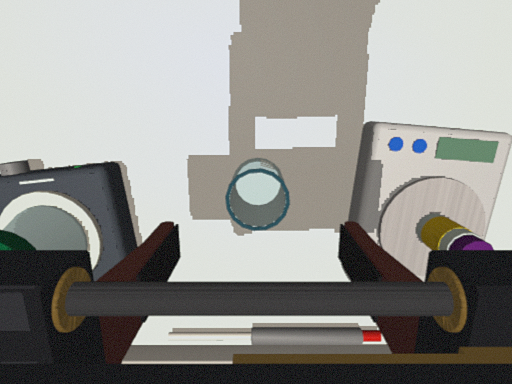

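The beaker rim at (258,199) matches the prediction. Descending to grasp height 50.

{"op": "send_rows", "data": {"rows": [[0.0005,-0.0008,0.03,0,1],[0,0,0.03,0,1],[0,0,0.03,0,1],[0,0,0.02,0,1],[0,0,0,0,1]]}}

```text
t: 24.55
ee_pos: [549.3, 28.0, 114.5]
orientation: [-0.0, -3.138, 0.0]
ft_force: [-0.7, -0.1, 0.5]
width: 87.8
```

{"op": "send_rows", "data": {"rows": [[0,0,0.004,0,1],[0,0,0,0,0],[0,0,0,0,-1],[0,0,0,0,-1],[0,0,0,0,-1]]}}

```text
t: 25.05
ee_pos: [550.6, 27.4, 112.9]
orientation: [0.001, 3.14, 0.0]
ft_force: [0.6, -0.5, 0.3]
width: 59.3
```

{"op": "send_rows", "data": {"rows": [[0,0,0,0,-1],[0,0,0,0,-1],[0,0,0,0,-1]]}}

```text
t: 25.35
ee_pos: [550.3, 27.4, 112.5]
orientation: [0.001, 3.141, -0.0]
ft_force: [-1.0, 0.3, 4.8]
width: 48.6
```

```bash
python3 -c "
from h import *
plan(444.3,187.3,90,90)"
```

```text
t 25.35 grasp [550.4  27.4  51.2] jaw 90.0 w 48.6 q6 -1.54 tilt [ 0.0003 -0.    ] F [-1.   0.3  4.8]
 delta tool (m) [ 0.1062  0.1598 -0.0389]
 turn tool-z rad -0.001
 turn tool-z rad 3.141
```

{"op": "send_rows", "data": {"rows": [[0,0,-0.015,0,-1],[0,0,-0.03,0,-1],[0.02,0,-0.03,0,-1],[0.03,0.02,0,0,-1],[0.03,0.03,0,0,-1]]}}

```text
t: 25.85
ee_pos: [470.2, 77.2, 189.0]
orientation: [0.005, 3.139, 0.001]
ft_force: [0.5, 0.2, -1.3]
width: 48.8
```

{"op": "send_rows", "data": {"rows": [[0.026,0.03,0,0,-1],[0,0.04,0,0,-1],[0,0.04,0,0,-1],[0,0,0,0,-1],[0,0,0,0,-1]]}}

```text
t: 26.35
ee_pos: [444.1, 188.2, 187.7]
orientation: [-0.003, 3.141, -0.0]
ft_force: [-0.2, 0.2, -1.0]
width: 48.9
```

```bash
python3 -c "
from h import *
plan(444.3,187.3,51.2,90)
d=get_image('wrist');cv2.imwrite('pics/w16.png',d['color'])"
```

```text
t 26.35 grasp [444.1 188.2 126.4] jaw 90.1 w 48.9 q6 -1.20 tilt [ 0.0003 -0.0001] F [-0.2  0.2 -1. ]
 delta tool (m) [-0.0002 -0.0009  0.0752]
 turn tool-z rad 0.002
 turn tool-z rad -3.140
```

View pics/w16.png

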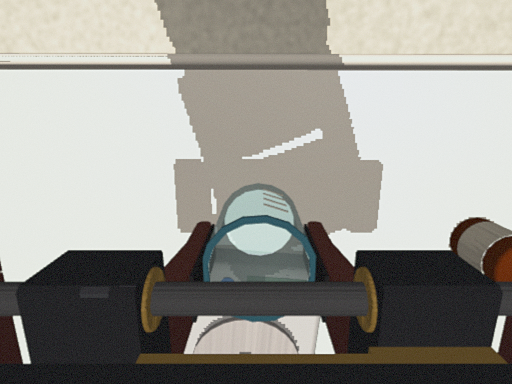

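The beaker is held upright over the target. Lowering 75 mm.

{"op": "send_rows", "data": {"rows": [[0,-0.0008,0.025,0,-1],[0,0,0.025,0,-1],[0,0,0.015,0,-1],[0,0,0.005,0,-1],[0,0,0,0,-1]]}}

```text
t: 26.9
ee_pos: [444.1, 185.6, 116.8]
orientation: [-0.004, -3.14, 0.001]
ft_force: [0.1, 0.4, -0.2]
width: 48.5
```

{"op": "send_rows", "data": {"rows": [[0,0,0.002,0,-1],[0,0,0.001,0,-1],[0,0,0,0,-1]]}}

```text
t: 27.2
ee_pos: [444.6, 186.7, 114.7]
orientation: [0.001, 3.141, 0.001]
ft_force: [-0.5, -0.2, -0.1]
width: 48.2
```

```bash
python3 -c "
from h import *
plan(444.3,187.3,51.2,90)"
```

```text
t 27.20 grasp [444.7 186.8  53.4] jaw 89.9 w 48.2 q6 -1.20 tilt [0.0009 0.0004] F [-0.5 -0.2 -0.1]
 delta tool (m) [0.0004 0.0006 0.0022]
 turn tool-z rad -0.001
 turn tool-z rad 3.141
```

{"op": "send_rows", "data": {"rows": [[0,0,0.001,0,-1],[0,0,0.001,0,-1],[0,0,0,0,-1],[0,0,0,0,-1]]}}

```text
t: 27.6
ee_pos: [444.5, 186.9, 112.5]
orientation: [0.001, 3.141, 0.0]
ft_force: [-0.7, -1.0, 4.5]
width: 48.8
```

{"op": "send_rows", "data": {"rows": [[0,0,0,0,0.15],[0,0,0,0,0.3],[0,0,0,0,0.8],[0,0,0,0,1],[0,0,0,0,1]]}}

```text
t: 28.1
ee_pos: [444.3, 186.7, 112.1]
orientation: [-0.001, -3.141, 0.0]
ft_force: [-0.5, -0.4, 0.4]
width: 77.8
```

{"op": "send_rows", "data": {"rows": [[0,0,-0.03,0,1],[0,0,-0.04,0,1],[0,0,-0.04,0,1],[0,0,0,0,1],[0,0,0,0,1]]}}

```text
t: 28.6
ee_pos: [444.6, 186.8, 222.9]
orientation: [0.001, 3.14, 0.001]
ft_force: [-1.2, 0.7, -1.1]
width: 87.9
```

```bash
python3 -c "
from h import *
plan(486.4,378.8,180,0)
d=get_image('scene');cv2.imwrite('pics/s17.png',cv2.resize(d['color'][130:250,220:420],None,fx=4,fy=4))"
```

```text
t 28.60 grasp [444.7 186.9 161.6] jaw 90.0 w 87.9 q6 -1.20 tilt [0.0021 0.0008] F [-1.2  0.7 -1.1]
 delta tool (m) [-0.0417  0.192  -0.0182]
 turn tool-z rad 1.570
 turn tool-z rad -1.572
```

View pics/s17.png

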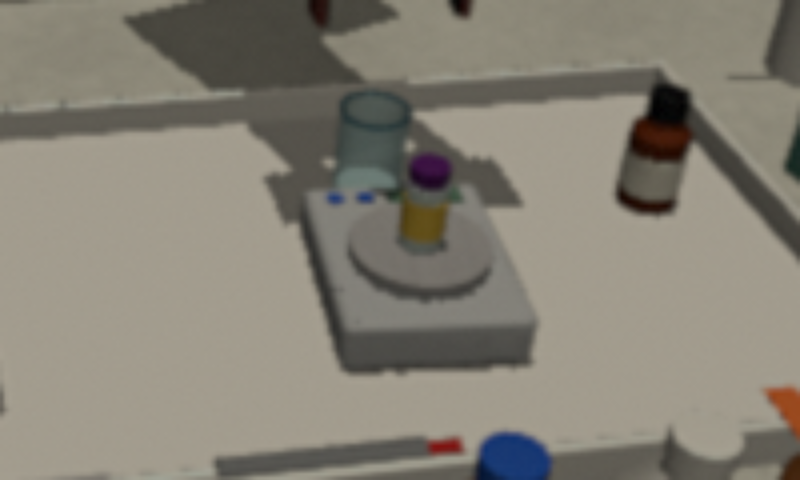

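The beaker stands in front of the balance. Now to the amber bottle, then a quarter turn so the jaws lie along x.

{"op": "send_rows", "data": {"rows": [[-0.01,0.04,-0.02,0,1],[-0.01,0.05,0,0,1],[-0.01,0.05,0,0,1],[-0.012,0.052,0,0,1],[0,0,0,0,1]]}}

```text
t: 29.15
ee_pos: [485.8, 378.3, 240.1]
orientation: [0.004, -3.142, -0.001]
ft_force: [0.4, 0.5, 0.5]
width: 87.6
```

{"op": "send_rows", "data": {"rows": [[0,0,0,0.143,1],[0,0,0,0.143,1],[0,0,0,0.143,1],[0,0,0,0.143,1],[0,0,0,0.143,1]]}}

```text
t: 29.65
ee_pos: [484.5, 372.2, 239.8]
orientation: [-1.109, -2.937, 0.006]
ft_force: [-0.4, -0.5, 0.3]
width: 87.7
```

{"op": "send_rows", "data": {"rows": [[0,0,0,0.143,1],[0,0,0,0.143,1],[0,0,0,0.143,1],[0,0,0,0.143,1],[0,0,0,0.143,1]]}}

```text
t: 30.15
ee_pos: [484.5, 372.2, 239.8]
orientation: [-2.067, -2.364, 0.007]
ft_force: [-0.0, 0.0, -0.1]
width: 87.7
```

{"op": "send_rows", "data": {"rows": [[0,0,0,0.14,1],[0,0,0,0,1],[0,0,0,0,1]]}}

```text
t: 30.45
ee_pos: [484.8, 372.7, 240.7]
orientation: [-2.217, -2.225, 0.004]
ft_force: [0.5, -0.2, -0.7]
width: 88.1
```

```bash
python3 -c "
from h import *
plan(486.4,378.8,83,0)
d=get_image('wrist');cv2.imwrite('pics/w18.png',d['color'])
print(proj(d,[[486.4,378.8,92],[486.4,378.8,4]]))"
```

```text
t 30.45 grasp [484.7 372.6 179.4] jaw 0.2 w 88.1 q6 0.63 tilt [-0.0022 -0.0017] F [ 0.5 -0.2 -0.7]
 delta tool (m) [0.0063 0.0018 0.0964]
 turn tool-z rad 0.004
 turn tool-z rad -3.138
[[259.43162639 196.25280758]
 [259.49558527 174.0514768 ]]
```

View pics/w18.png

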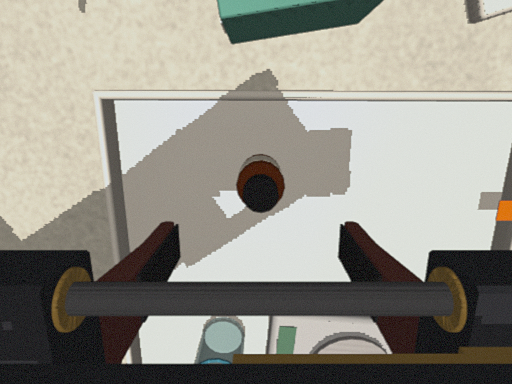

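```bash
python3 -c "
from h import *
d=get_image('wrist');print(ray(d,[(261,193)],92))
g=d['color'].max(2).astype(int);m=((g<38)*255).astype(np.uint8);m[:165]=0;m[222:]=0;m[:,:230]=0;m[:,290:]=0
c=max(cv2.findContours(m,0,1)[0],key=cv2.contourArea);print(cv2.minEnclosingCircle(c),ray(d,[cv2.minEnclosingCircle(c)[0]],92))
plan(486.4,378.8,83,0)"
```

```text
[[487.78943168 381.50223919  92.        ]]
((259.73162841796875, 192.57456970214844), 18.860027313232422) [[486.82763013 381.83106012  92.        ]]
t 30.55 grasp [485. 373. 180.] jaw 0.1 w 87.8 q6 0.63 tilt [-0.0012 -0.0009] F [-0.1  0.3 -0.3]
 delta tool (m) [0.0059 0.0015 0.097 ]
 turn tool-z rad 0.003
 turn tool-z rad -3.139
```

{"op": "send_rows", "data": {"rows": [[0.0075,0.002,0.03,0,1],[0,0,0.03,0,1],[0,0,0.02,0,1],[0,0,0,0,1],[0,0,0,0,1]]}}

```text
t: 31.05
ee_pos: [487.4, 380.9, 162.2]
orientation: [-2.22, -2.222, 0.001]
ft_force: [-0.4, 0.5, 0.8]
width: 87.8
```

```bash
python3 -c "
from h import *
plan(487,380.5,83,0)
d=get_image('wrist');cv2.imwrite('pics/w19.png',d['color'])"
```

```text
t 31.05 grasp [487.3 380.9 100.9] jaw 0.1 w 87.8 q6 0.64 tilt [-0.0005 -0.0004] F [-0.4  0.5  0.8]
 delta tool (m) [-0.0004 -0.0004  0.0179]
 turn tool-z rad 0.001
 turn tool-z rad -3.141
```

View pics/w19.png

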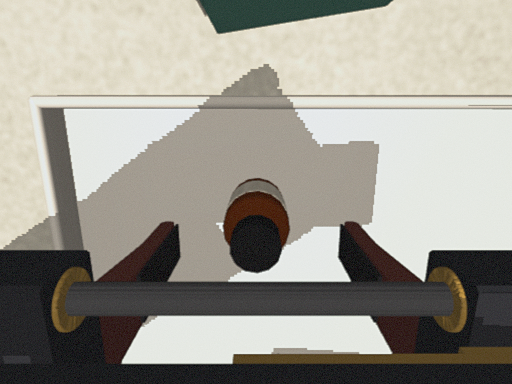

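The cap at (256,243) is centred between the fingers.

{"op": "send_rows", "data": {"rows": [[0,0,0.01,0,1],[0,0,0.007,0,1],[0,0,0,0,0],[0,0,0,0,-1],[0,0,0,0,-1]]}}

```text
t: 31.6
ee_pos: [487.5, 381.0, 145.4]
orientation: [2.221, 2.221, 0.001]
ft_force: [-0.2, 0.6, -0.2]
width: 67.4
```

{"op": "send_rows", "data": {"rows": [[0,0,0,0,-1],[0,0,0,0,-1],[0,0,0,0,-1],[0,0,0,0,-1],[0,0,0,0,-1]]}}

```text
t: 32.1
ee_pos: [487.1, 381.1, 145.7]
orientation: [-2.221, -2.221, 0.0]
ft_force: [-3.2, 0.4, 6.6]
width: 32.1
```

```bash
python3 -c "
from h import *
plan(579.7,-51.2,83,0)"
```

```text
t 32.10 grasp [487.1 381.1  84.4] jaw -0.0 w 32.1 q6 0.64 tilt [-0.0006  0.0001] F [-3.2  0.4  6.6]
 delta tool (m) [-0.4323  0.0927  0.0013]
 turn tool-z rad -0.000
 turn tool-z rad 3.141
```

{"op": "send_rows", "data": {"rows": [[0,0,-0.01,0,-1],[0,0,-0.03,0,-1],[0,0,-0.04,0,-1],[0,0,-0.04,0,-1],[0,0,0,0,-1]]}}

```text
t: 32.6
ee_pos: [489.6, 382.6, 271.4]
orientation: [2.22, 2.22, 0.016]
ft_force: [-0.6, 0.4, -1.4]
width: 27.3
```

```bash
python3 -c "
from h import *
plan(579.7,-51.2,83,0)"
```

```text
t 32.60 grasp [490.1 383.  210.1] jaw -0.0 w 27.3 q6 0.64 tilt [0.0083 0.0062] F [-0.6  0.4 -1.4]
 delta tool (m) [-0.4346  0.089   0.1252]
 turn tool-z rad -0.000
 turn tool-z rad 3.142
```

The width fell from 32 to 27 mm on lifting, so the tips had been on the shoulder and slipped up onto the cap. Checking the hold.

```bash
python3 -c "
from h import *
plan(579.7,-51.2,83,0)
d=get_image('wrist');cv2.imwrite('pics/w20.png',d['color'])
d=get_image('scene');cv2.imwrite('pics/s20.png',cv2.resize(d['color'][70:200,330:450],None,fx=4,fy=4))
P=cloud(d).reshape(-1,3);c=d['color'].reshape(-1,3)
m=(abs(P[:,0]-488)<40)&(abs(P[:,1]-381)<35)&(P[:,2]>80)&(P[:,2]<250)
print(np.percentile(P[m][:,2],[0,1,3,5,10,50]))
"
```

```text
t 32.60 grasp [490.1 383.  210.1] jaw -0.0 w 27.3 q6 0.64 tilt [0.0083 0.0062] F [-0.6  0.4 -1.4]
 delta tool (m) [-0.4346  0.089   0.1252]
 turn tool-z rad -0.000
 turn tool-z rad 3.142
[123.70711912 125.73237823 128.70271417 131.97474266 139.62891177
 192.10133483]
```

View pics/w20.png

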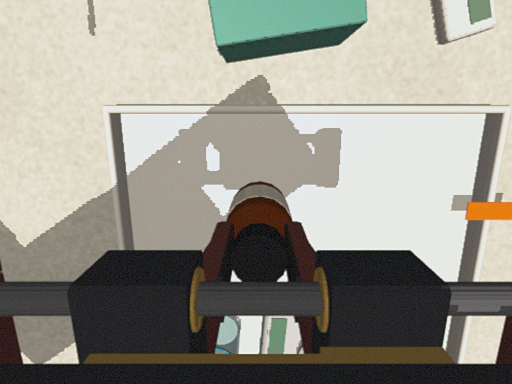

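View pics/s20.png

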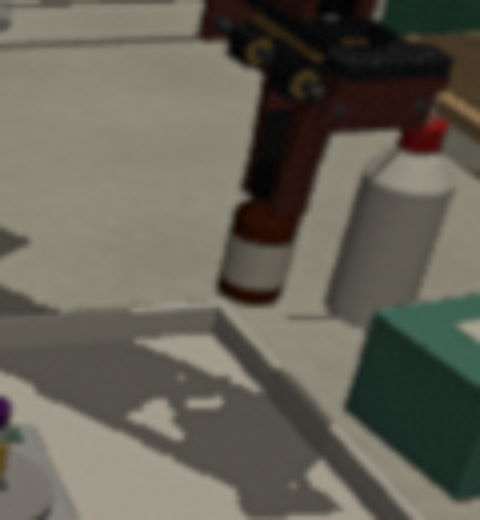

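The bottle hangs upright with its bottom about 85 mm below the grasp point, a slip of roughly 5 mm. Moving along y at x≈488, clear of the vial.

{"op": "send_rows", "data": {"rows": [[-0.03,0,0,0,-1],[-0.04,0,0,0,-1],[-0.04,0,0,0,-1],[-0.04,0,0,0,-1],[-0.04,0,0,0,-1]]}}

```text
t: 33.2
ee_pos: [486.0, 189.1, 263.3]
orientation: [-2.22, -2.221, 0.005]
ft_force: [0.2, 0.3, -1.7]
width: 26.9
```

{"op": "send_rows", "data": {"rows": [[-0.04,0,0,0,-1],[-0.04,0,0,0,-1],[-0.04,0,0,0,-1],[-0.03,0.02,0,0,-1],[-0.03,0.02,0,0,-1]]}}

```text
t: 33.7
ee_pos: [526.3, 9.3, 263.5]
orientation: [-2.22, -2.219, 0.004]
ft_force: [0.2, 0.8, -1.9]
width: 27.5
```

{"op": "send_rows", "data": {"rows": [[-0.03,0.02,0,0,-1],[-0.02,0.02,0,0,-1],[-0.01,0.012,0,0,-1],[0,0,0,0,-1],[0,0,0,0,-1]]}}

```text
t: 34.2
ee_pos: [578.2, -48.3, 264.0]
orientation: [-2.22, -2.22, 0.002]
ft_force: [0.4, -0.4, -2.2]
width: 27.1
```

```bash
python3 -c "
from h import *
plan(579.7,-51.2,89,0)
"
```

```text
t 34.20 grasp [578.1 -48.3 202.7] jaw 0.0 w 27.1 q6 -0.10 tilt [-0.0028  0.0006] F [ 0.4 -0.4 -2.2]
 delta tool (m) [-0.0029  0.0018  0.1137]
 turn tool-z rad 0.000
 turn tool-z rad -3.142
```

{"op": "send_rows", "data": {"rows": [[-0.0027,0.0012,0.03,0,-1],[0,0,0.03,0,-1],[0,0,0.02,0,-1],[0,0,0.01,0,-1],[0,0,0,0,-1]]}}

```text
t: 34.7
ee_pos: [579.2, -50.7, 174.0]
orientation: [-2.218, -2.221, 0.003]
ft_force: [-0.1, -0.1, -1.4]
width: 27.3
```

{"op": "send_rows", "data": {"rows": [[0,0,0.008,0,-1],[0,0,0.004,0,-1],[0,0,0,0,-1],[0,0,0,0,-1]]}}

```text
t: 35.1
ee_pos: [580.8, -51.8, 163.6]
orientation: [2.221, 2.221, 0.001]
ft_force: [0.5, -0.2, -2.8]
width: 27.2
```

```bash
python3 -c "
from h import *
plan(579.7,-51.2,89,0)
d=get_image('scene');cv2.imwrite('pics/s21.png',cv2.resize(d['color'][120:250,130:300],None,fx=4,fy=4))
"
```

```text
t 35.10 grasp [580.8 -51.8 102.3] jaw -0.0 w 27.2 q6 -0.11 tilt [ 0.0007 -0.0001] F [ 0.5 -0.2 -2.8]
 delta tool (m) [ 0.0006 -0.0011  0.0133]
 turn tool-z rad -0.000
 turn tool-z rad 3.142
```

View pics/s21.png

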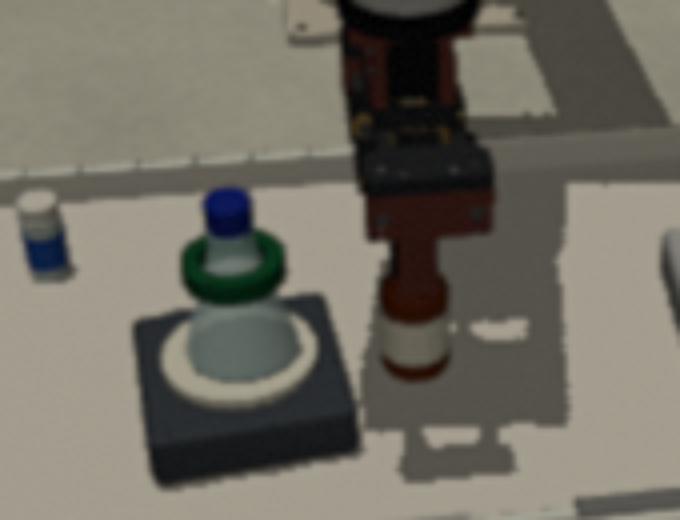

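The bottle is upright, well clear of the stirrer. Lowering until it touches.

{"op": "send_rows", "data": {"rows": [[0,-0.001,0.006,0,-1],[0,0,0.004,0,-1],[0,0,0.001,0,-1],[0,0,0,0,-1],[0,0,0,0,-1]]}}

```text
t: 35.65
ee_pos: [579.6, -51.8, 152.1]
orientation: [-2.221, -2.221, 0.0]
ft_force: [0.9, -0.9, -2.1]
width: 27.5
```

{"op": "send_rows", "data": {"rows": [[0,0,0.001,0,-1],[0,0,0,0,-1],[0,0,0.001,0,-1],[0,0,0,0,-1]]}}

```text
t: 36.05
ee_pos: [579.5, -51.7, 150.1]
orientation: [-2.221, -2.221, 0.0]
ft_force: [-0.6, -0.1, -2.5]
width: 27.3
```

```bash
python3 -c "
from h import *
plan(579.7,-51.2,89,0)"
```

```text
t 36.05 grasp [579.5 -51.7  88.8] jaw 0.0 w 27.3 q6 -0.11 tilt [-0.0001  0.    ] F [-0.6 -0.1 -2.5]
 delta tool (m) [ 0.0005  0.0002 -0.0002]
 turn tool-z rad 0.000
 turn tool-z rad -3.142
```

{"op": "send_rows", "data": {"rows": [[0,0,0.001,0,-1],[0,0,0,0,-1],[0,0,0,0,-1]]}}

```text
t: 36.35
ee_pos: [579.5, -51.7, 149.1]
orientation: [-2.221, -2.221, 0.0]
ft_force: [-0.5, 0.8, -2.9]
width: 27.2
```

{"op": "send_rows", "data": {"rows": [[0,0,0.001,0,-1],[0,0,0,0,-1],[0,0,0,0,-1]]}}

```text
t: 36.65
ee_pos: [579.7, -51.7, 148.4]
orientation: [2.221, 2.221, 0.0]
ft_force: [-0.1, 0.7, 1.2]
width: 27.4
```

{"op": "send_rows", "data": {"rows": [[0,0,0.001,0,-1],[0,0,0,0,-1],[0,0,0,0,-1]]}}

```text
t: 36.95
ee_pos: [579.8, -51.6, 148.4]
orientation: [2.221, 2.221, 0.001]
ft_force: [-2.7, 1.5, 11.2]
width: 27.2
```

Contact is felt (11 N). Backing off 1 mm and releasing.

{"op": "send_rows", "data": {"rows": [[0,0,-0.001,0,-1],[0,0,0,0,-1],[0,0,0,0,-0.3],[0,0,0,0,-0.1],[0,0,0,0,1]]}}

```text
t: 37.45
ee_pos: [579.5, -51.8, 147.9]
orientation: [-2.221, -2.221, 0.0]
ft_force: [-0.5, -0.1, 0.1]
width: 43.0
```

{"op": "send_rows", "data": {"rows": [[0,0,0,0,1],[0,0,0,0,1],[0,0,0,0,1],[0,0,-0.03,0,1],[0,0,-0.04,0,1]]}}

```text
t: 37.95
ee_pos: [578.2, -51.6, 217.0]
orientation: [-2.219, -2.219, 0.005]
ft_force: [0.4, -0.0, -0.3]
width: 83.3
```

{"op": "send_rows", "data": {"rows": [[0,0,-0.05,0,1],[0.03,-0.03,-0.03,0,1],[0.04,-0.04,0,0,1],[0.05,-0.03,0,0,1],[0.05,0,0,0,1]]}}

```text
t: 38.45
ee_pos: [486.3, 105.6, 297.3]
orientation: [-2.223, -2.219, 0.002]
ft_force: [0.4, 0.4, 0.4]
width: 87.8
```

{"op": "send_rows", "data": {"rows": [[0.05,0,0,0,1],[0.05,0,0,0,1],[0.05,0,0,0,1],[0.05,0,0,0,1],[0.05,0,0,0,1]]}}

```text
t: 38.95
ee_pos: [489.1, 357.5, 297.2]
orientation: [2.221, 2.222, 0.0]
ft_force: [1.6, 0.0, -0.1]
width: 87.7
```

{"op": "send_rows", "data": {"rows": [[0.05,0,0,0,1],[0.05,0,0,0,1],[0.05,0,0,0,1],[0,0,0,0,1],[0,0,0,0,1]]}}

```text
t: 39.45
ee_pos: [488.9, 506.1, 296.2]
orientation: [2.219, 2.223, -0.002]
ft_force: [-0.3, -0.3, -2.0]
width: 87.8
```

```bash
python3 -c "
from h import *
plan(579.7,-51.2,89,0)
d=get_image('top');np.savez('top9.npz',**d);cv2.imwrite('pics/t22.png',cv2.resize(d['color'][95:275,55:455],None,fx=2,fy=2))
e=get_image('scene');cv2.imwrite('pics/s22.png',cv2.resize(e['color'][120:270,50:450],None,fx=2,fy=2))
P=cloud(d)
S=np.array([591.3,-156.1]);B=np.array([578.8,176.3])
def loc(p,o,a):
    a=np.radians(a);q=np.array(p)-o;return np.array([np.cos(a)*q[0]+np.sin(a)*q[1],-np.sin(a)*q[0]+np.cos(a)*q[1]]).round(1)
Q=P.reshape(-1,3)
def tp(c,r,zlo,zhi):
    m=(np.hypot(Q[:,0]-c[0],Q[:,1]-c[1])<r)&(Q[:,2]>zlo)&(Q[:,2]<zhi);p=Q[m];return len(p),p.mean(0).round(1),((p.min(0)+p.max(0))/2).round(1)
for n,c,r,a,b,o,g in(('flask',(591,-156),30,148,162,S,6.3),('ring',(591,-156),40,108,122,S,6.3),('bottle',(580,-51.5),30,86,100,S,6.3),('vial',(579,176),30,106,120,B,-4.7),('beaker',(444,187),35,64,78,B,-4.7),('sbot',(478.8,-388.5),35,86,100,S,0),('svial',(430.8,-283.7),35,57,70,S,0)):
    t=tp(c,r,a,b);print(n,t,loc(t[1][:2],o,g))
"
```

```text
t 39.45 grasp [488.9 506.  234.9] jaw 0.1 w 87.8 q6 0.78 tilt [-0.0007 -0.001 ] F [-0.3 -0.3 -2. ]
 delta tool (m) [-0.5573  0.0898  0.1464]
 turn tool-z rad 0.002
 turn tool-z rad -3.140
flask (143, array([ 590.4, -154. ,  155.3]), array([ 590.8, -154.9,  154.2])) [-0.7  2.2]
ring (385, array([ 585.8, -151.3,  116.9]), array([ 591.3, -154.6,  114.9])) [-4.9  5.4]
bottle (122, array([579.4, -52.4,  93.5]), array([580. , -52.3,  92. ])) [ -0.4 104.4]
vial (120, array([577.7, 175.1, 113.3]), array([577.8, 175.9, 111.3])) [-1.  -1.3]
beaker (134, array([443.9, 188.2,  71.3]), array([443.5, 186.5,  70. ])) [-135.4    0.8]
sbot (138, array([ 478.6, -387.3,   93.2]), array([ 478.5, -388.5,   91.6])) [-112.7 -231.2]
svial (106, array([ 430.8, -283.1,   63.8]), array([ 430.7, -283.5,   63.1])) [-160.5 -127. ]
```

View pics/t22.png

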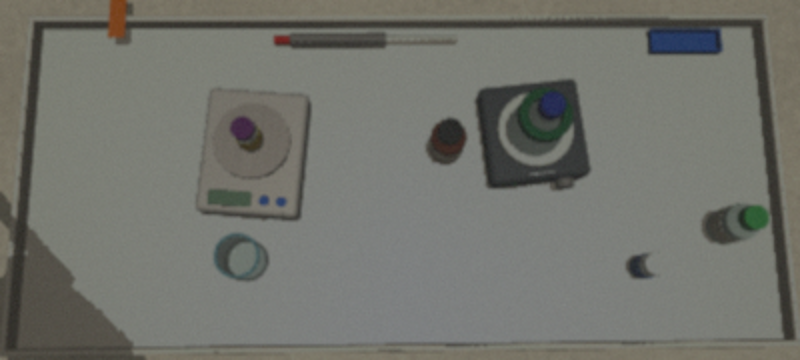

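View pics/s22.png

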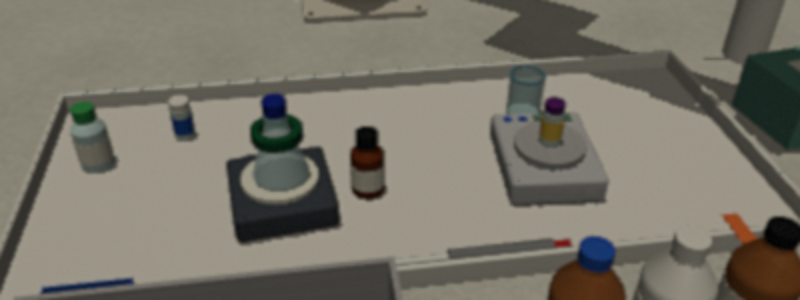

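All items are in place and within tolerance. The ring's point average is biased because the stopper hides part of it, but its mid-extent is within 1 mm of the flask axis. Handing in.

```bash
python3 -c "
from h import *
print(ctrl.close_job())"
```

```text
the job is handed in; nothing more can be done
None
```

I set out the tray as asked and handed the job in at about 39.5 s; no verdict is reported. I placed the flask on the stirrer first, then the ring over its neck, the purple-capped vial, the beaker and the amber bottle. Everything was let go and the arm moved clear.

Last checks from the cameras:

| Item | Measured | Limit |
|---|---|---|
| Flask | about 1–2 mm from plate centre | 13 mm |
| Ring | within about 1 mm of flask axis, top at about 115 mm, so seated on the shoulder | 10 mm |
| Vial | about 1.6 mm from pan centre | 15 mm |
| Amber bottle, in stirrer frame | x −0.4 mm, y 104.4 mm | x ±15 mm, y 91–121 mm |
| Beaker, in balance frame | x −135.4 mm, y 0.8 mm | x −150 to −120 mm, y ±15 mm |
| Green-capped bottle and white-capped vial | moved 1 mm or less | 25 mm |

All the objects look upright in the final pictures.

- **Ring reading:** the ring's average depth point gave about 7 mm off, because the stopper hides part of it. I relied on its full outline and the scene view instead.
- **Amber bottle slip:** it slid about 5 mm in the grip when lifted, because the fingertips first caught its shoulder. I set it down by feel, pressing briefly with about 11 N before backing off.

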